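# Load the pin display board and hold it out at its line

### The job

First stand both steel pins, end down, in the two sockets of the holder on the plywood display board, leaving the brass pin and everything else on the counter where it is. Then slide the board outward over the front edge of the blue riser until the red line across the board lies along that edge, with the board level, square to the edge and resting on the riser. Loaded like this it tips over if let go, so finish while still holding the board by its handle or pressing it down at the rear: never let it tip, and do not let go.

Things in the scene. Friction and masses are not known exactly. Their poses are not given: they have to be found in the camera images.
- riser: Fixed blue block 220 x 210 x 50 mm (x, y, z) on the counter with an aluminium strip along its front edge; origin at the centre of its underside, x points outward (away from the robot, the direction to slide the board).
- riser_edge (a point): Middle of the riser's front (outer) top edge, 50 mm above the counter; x points outward square to the edge, y runs along the edge, z up.
- board: Loose plywood board 270 x 110 x 14 mm (length along x) lying on the riser, about 0.45 kg with handle and holder; origin at the centre of its underside, x points outward. Its rear end has a black handle, its outer end a grey holder. Empty or loaded it rests by itself at first; with the red line at the edge it tips outward, and about 4 to 7 N down at the handle keeps it level.
- board_mark (a point): Middle of the red line, 4 mm wide, painted right across the top of the board; 20 mm behind the board's middle and on its top face (14 mm above its underside); axes as the board.
- board_handle (a point): Centre of the black handle bar fixed across the board's rear: 14 mm thick along board x, 70 mm long along board y, 40 mm high standing on the board's top (this point is 20 mm above the board's top). It is 98 mm behind the red line and 17 mm from the rear end; axes as the board.
- socket_a (a point): Centre of the mouth of the left (board +y) socket of the grey holder, a block 44 x 110 x 50 mm fixed on the board. Round blind hole 22 mm wide, 45 mm deep, its mouth 50 mm above the board's top, its axis along z, 56 mm from the other socket, 105 mm outward of the red line; axes as the board.
- socket_b (a point): Centre of the mouth of the right (board -y) socket, otherwise as socket_a. Either pin may go in either socket.
- pin_a_center (a point): Centre of a loose steel pin, 18 mm diameter, 110 mm long, about 0.15 kg, chamfered foot, dark band near the top; it starts upright in a hole of the stock block. z along the pin, upward. Seated in a socket this point is 10 mm above the socket's mouth.
- pin_b_center (a point): Centre of the other steel pin, the same as pin_a.
- brass_pin_center (a point): Centre of a brass pin of the same size in the stock block; to be left alone.
- stock: Fixed black stock block 180 x 60 x 40 mm (x, y, z), origin at the centre of its underside; three blind holes 22 mm wide, 30 mm deep at x = -55, 0 and +55 mm hold the pins upright, so that 80 mm of each stands out. The order of the pins varies.
- parts_bin: Fixed blue divided bin 170 x 75 x 45 mm with small parts, origin under its centre; bystander.
- filter_can: White and blue filter can, 70 mm diameter, 120 mm high, origin at the centre of its underside; bystander.
- bearing: Steel bearing ring, 90 mm diameter, 25 mm high, lying flat, origin at the centre of its underside; bystander.
- bushing: Copper bushing, 44 mm diameter, 50 mm high, origin at the centre of its underside; bystander.

How it is judged:
On the way, in this order (a step that is already met when the one before it is completed fails the run):
1. both steel pins stand in the sockets, let go (((horizontal distance between pin_a_center and socket_a below 0.01 m and z of pin_a_center in the frame of socket_a between 0 and 0.018 m and horizontal distance between pin_b_center and socket_b below 0.01 m and z of pin_b_center in the frame of socket_b between 0 and 0.018 m) or (horizontal distance between pin_a_center and socket_b below 0.01 m and z of pin_a_center in the frame of socket_b between 0 and 0.018 m and horizontal distance between pin_b_center and socket_a below 0.01 m and z of pin_b_center in the frame of socket_a between 0 and 0.018 m)) and contact force between the fingers and pin_a below 0.2 N and contact force between the fingers and pin_b below 0.2 N), for 0.3 s.
2. the loaded board is out to its line and held level (((horizontal distance between pin_a_center and socket_a below 0.01 m and z of pin_a_center in the frame of socket_a between 0 and 0.018 m and horizontal distance between pin_b_center and socket_b below 0.01 m and z of pin_b_center in the frame of socket_b between 0 and 0.018 m) or (horizontal distance between pin_a_center and socket_b below 0.01 m and z of pin_a_center in the frame of socket_b between 0 and 0.018 m and horizontal distance between pin_b_center and socket_a below 0.01 m and z of pin_b_center in the frame of socket_a between 0 and 0.018 m)) and x of board_mark in the frame of riser_edge between -0.008 and 0.008 m and y of board_mark in the frame of riser_edge between -0.045 and 0.045 m and z of board_mark in the frame of riser_edge between 0.008 and 0.02 m and angle between board_mark's own z axis and vertical below 0.05 rad and angle between the x axis of board_mark and the x axis of riser_edge, either way round below 0.12 rad and contact force between the fingers and board above 1.5 N and contact force between board and riser above 0.5 N), for 0.3 s.
At the end, for the whole second after the job is handed in: Steel pins down in separate sockets (10 mm sideways, centre 0-18 mm above mouth); red line within 8 mm of riser edge, 45 mm sideways, square within 0.12 rad, level within 0.05 rad; board top 8-20 mm above riser, touching it, still (0.01 m/s); fingers on board over 1.5 N (all of step 2 and linear speed of board below 0.01 m/s); the arm keeps its last pose, push and grip.
It fails at once if the board tips or is tilted by more than 0.2 rad (angle between board_mark's own z axis and vertical above 0.2 rad).
It fails at once if the brass pin is moved more than 30 mm (distance of brass_pin_center from where it was at the start of the episode above 0.03 m).
It fails at once if the filter can is moved more than 30 mm (distance of filter_can from where it was at the start of the episode above 0.03 m).
It fails at once if the bearing is moved more than 30 mm (distance of bearing from where it was at the start of the episode above 0.03 m).
It fails at once if the bushing is moved more than 30 mm (distance of bushing from where it was at the start of the episode above 0.03 m).
It also fails if it takes over 69 s, if anything falls off the work surface, if the arm or the gripper's body presses on something with over 40 N, if the wrist force passes 120 N, or if a joint passes its speed limit or range.

### The arm

A 6-joint arm with a two-finger parallel gripper is mounted at the origin on the work surface. World frame = base frame: x ahead of the robot, y to its left, z up, the work surface at z = 0. Lengths are in m, angles in rad, forces in N, time in s.
With the tool pointing down it reaches from about 0.425 to 1.125 m from the base axis. Payload 14.9 kg.
Tool frame: the origin (TCP) lies at the very end of the fingers, on their centre line; the grasp point (between the pads) lies 19 mm behind it; z points along the fingers, y is the direction in which the jaws open and shut (so a half turn about z gives the same grasp; the last joint's range is limited). The gripper opens to 91 mm and grips with 3 to 60 N. Pads are 32 mm wide; open, the fingers measure 118 mm over their backs; the gripper's body (76 mm by 178 mm) begins 60 mm behind the grasp point.
Start: joints at [-1.238, 0.379, 1.734, -0, 1.028, -0.033], TCP at [0.25, -0.654, 0.214] pointing down, gripper open.
Joint ranges: [-2.77, 2.77], [-0.74, 2.19], [0, 2.66], [-1.06, 4.2], [0.31, 2.87], [-3.08, 3.08]. Speed limits (rad/s): [1.89, 1.89, 2.39, 3.14, 3.14, 3.14].

### API

Orientations are given as a rotation vector (axis times angle).
In Python, from station import get_state, imaging, manip gives the robot as it stands.
- The arm moves only by the tool apply_moves, never from a script. Its argument "commands" is a list of rows, each an object with "slide": the shift along the tool's x, y, z in m, a list of three; "rotation": the turn, a rotation vector about the tool's x, y, z in rad, a list of three; "claw": the opening, from -1 (shut) to 1 (fully open), so that 0 is half open. In form: [{"slide": [x, y, z], "rotation": [wx, wy, wz], "claw": claw}, ...]. A call has 1 to 8 rows; each row is the pose to reach, as a shift and turn from the pose commanded when the call began, along the tool's axes at that moment; what a row does not reach only later rows make up. A row lasts 1/12 s, in which the tool goes at most 41.7 mm and 7.16 degrees, less where a joint would pass 70% of its speed; a pose out of reach is approached as far as the arm can. A call with a gripper value outside its range is refused whole. The fingers move at their own pace and stop on an object; the grip force is fixed at half the most. Time passes only in rows, so rows that repeat a pose let the fingers close. It gives the time, the measured TCP pose, the force and the opening at its end, in the units of the state.
- get_state(): the state, without advancing time (a new reading comes with each control period).
- imaging.snapshot(name): name is "scene" or "top"; returns the picture (384x512x3 uint8, red, green, blue); there is no depth.
- imaging.camera_model(name): a dict with "intrinsics" (3x3 intrinsics, pixels), "view" (4x4, takes a point from world to camera coordinates). Camera axes: x right, y down, z forward; pixel columns grow to the right and rows downward; lengths in m; the calibration is good to about 2 mm. A picture is of the moment at which its call begins. camera_model takes no time and is no camera call.
- manip.job_done(): hands the job in, once; it reports no verdict.
The state is a dict: "time": time; "qpos": joint angles; "dq": joint speeds; "effort": joint torques, N m; "tcp_pos": TCP position; "ee_rot": TCP orientation; "wrist_force": force on the tool from outside, world axes, zero at the start; "ft_torque": the same for the moment, N m; "width": finger opening in m.
Only numpy, scipy, OpenCV 4.12 (cv2) and the standard library are available. Lean on these libraries where they do the work, as an engineer would, in place of code of your own. Each camera call takes 0.05 s, during which the arm holds its last target.

## Working session

There is one attempt and no reset: what is moved stays moved. The work goes in short steps, Python scripts to look and compute and a tool call to move; the robot and the scene stay as the last step left them, time stands still between calls to the robot, and variables do not carry over. Pictures are saved under pics/ and viewed, and the job is handed in when it is done.

Besides the shell and the picture viewer there is one more tool, called as name(argument=value, ...), one argument or row to a line, values as JSON. apply_moves: Moves the arm, as the interface text tells. Its arguments: {"type":"object","properties":{"commands":{"type":"array"}},"required":["commands"]}

```bash
mkdir -p pics; ls; python3 - <<'E'
from station import get_state, imaging, manip
import cv2
for n in("scene","top"):
    im=imaging.snapshot(n); cv2.imwrite(f"pics/{n}0.png",im[:,:,::-1]); print(imaging.camera_model(n))
print(get_state())
E
```

```text
pics
{'intrinsics': array([[402.65298627,   0.        , 250.23450416],
       [  0.        , 402.65298627, 196.83260617],
       [  0.        ,   0.        ,   1.        ]]), 'view': array([[-0.87999958,  0.47440002, -0.02335295,  0.53731345],
       [ 0.27260623,  0.46419243, -0.84274031, -0.05380987],
       [-0.38895576, -0.74797728, -0.53781354,  1.23310472],
       [ 0.        ,  0.        ,  0.        ,  1.        ]])}
{'intrinsics': array([[383.01215057,   0.        , 254.68087614],
       [  0.        , 383.01215057, 194.79611848],
       [  0.        ,   0.        ,   1.        ]]), 'view': array([[-0.00600676, -0.99997916,  0.0023679 , -0.04112052],
       [-0.99197687,  0.00565963, -0.12629274,  0.59020476],
       [ 0.1262767 , -0.00310751, -0.99199019,  1.23294774],
       [ 0.        ,  0.        ,  0.        ,  1.        ]])}
{'time': 0.1, 'qpos': array([-1.23828310e+00,  3.79359468e-01,  1.73468690e+00, -7.53242748e-06,
        1.02845870e+00, -3.33291452e-02]), 'dq': array([-0.00028686, -0.00163163, -0.00141495, -0.00050541,  0.00108194,
       -0.00119103]), 'effort': array([ 1.14834147e-03, -7.65033388e+01, -4.35290587e+01,  6.52884389e-02,
        3.98141239e-02, -3.68970518e-05]), 'tcp_pos': array([ 0.25028343, -0.65337947,  0.21336907]), 'ee_rot': array([-3.08829260e+00, -5.71306557e-01,  2.23553367e-04]), 'wrist_force': array([-0.81317838,  0.13415937, -0.56121128]), 'ft_torque': array([-0.0307915 ,  0.00870005,  0.06502311]), 'width': 0.09104138501905869}
```

View pics/scene0.png

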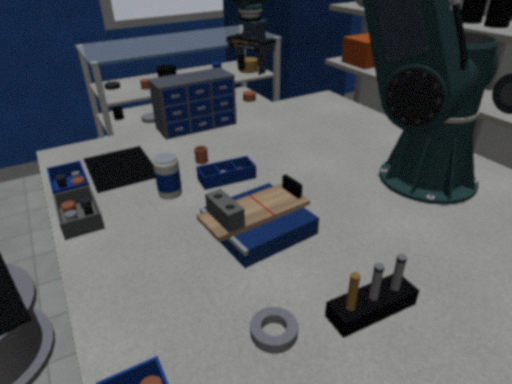

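View pics/top0.png

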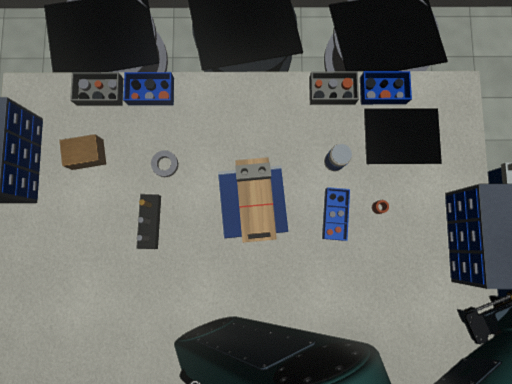

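The top view shows the riser at about (254,203), the board with its red line at (255,205), and the holder at (253,171). The stock is at (148,221): brass is the outer pin at (141,202), and the steel pins are at (141,219) and (139,238). I'll zoom in next.

```bash
python3 - <<'E'
import cv2,numpy as np
a=cv2.imread("pics/top0.png"); b=cv2.imread("pics/scene0.png")
cv2.imwrite("pics/z1.png",cv2.resize(a[145:250,210:300],None,fx=5.5,fy=5.5,interpolation=cv2.INTER_CUBIC))
cv2.imwrite("pics/z2.png",cv2.resize(a[185:255,125:175],None,fx=8,fy=8,interpolation=cv2.INTER_CUBIC))
cv2.imwrite("pics/z3.png",cv2.resize(b[165:265,190:325],None,fx=5.9,fy=5.9,interpolation=cv2.INTER_CUBIC))
cv2.imwrite("pics/z4.png",cv2.resize(b[245:335,320:425],None,fx=6,fy=6,interpolation=cv2.INTER_CUBIC))
E
```

```text
(no output)
```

View pics/z1.png

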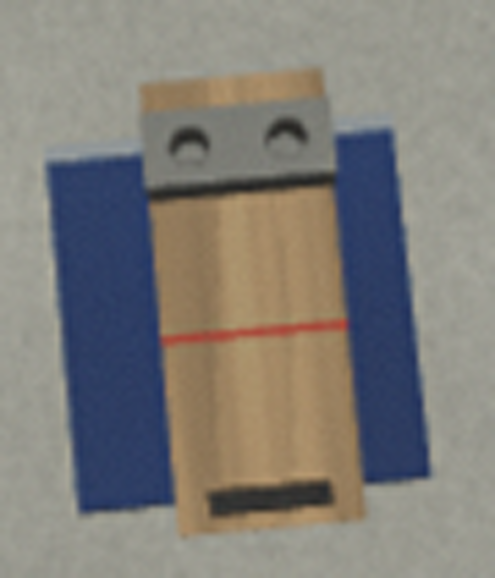

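View pics/z2.png

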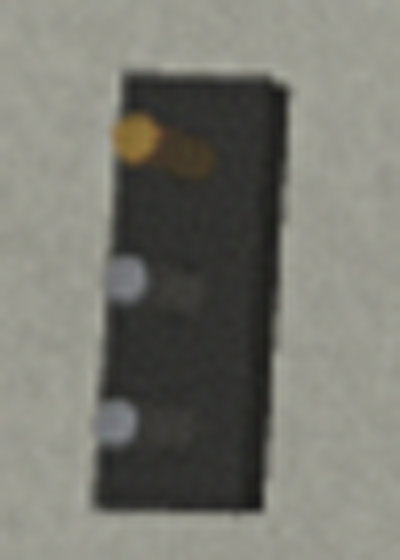

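View pics/z3.png

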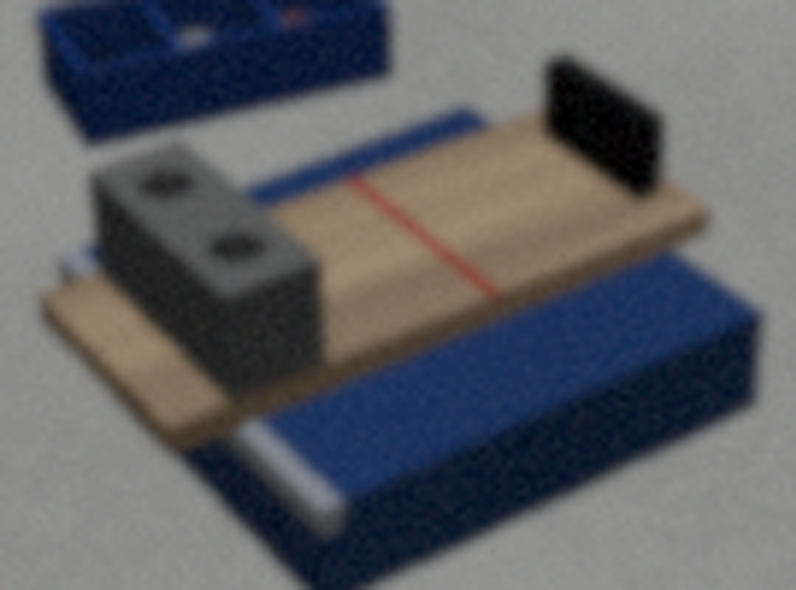

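View pics/z4.png

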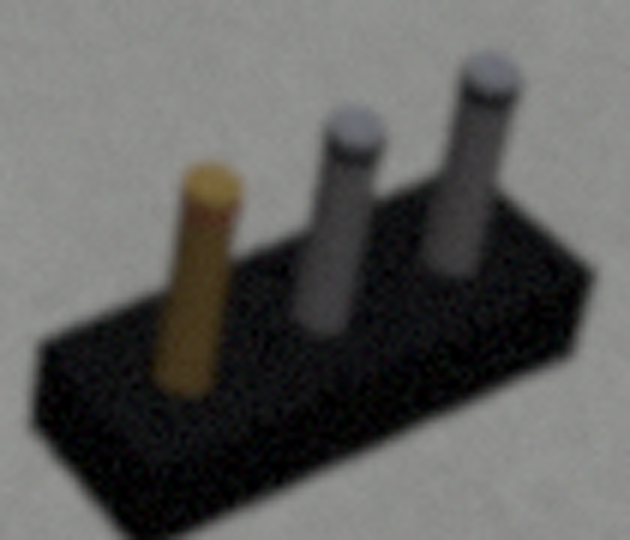

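```bash
cat > h.py <<'E'
import numpy as np
from scipy.optimize import least_squares
from station import imaging
C={n:imaging.camera_model(n) for n in("scene","top")}
def proj(n,P):
    P=np.atleast_2d(P); V=C[n]["view"]; p=P@V[:3,:3].T+V[:3,3]; q=p@C[n]["intrinsics"].T
    return q[:,:2]/q[:,2:]
def ray(n,uv):
    V=C[n]["view"];R=V[:3,:3]; o=-R.T@V[:3,3]; d=R.T@np.linalg.inv(C[n]["intrinsics"])@[uv[0],uv[1],1]; return o,d
def onz(n,uv,z):
    o,d=ray(n,uv); return o+d*(z-o[2])/d[2]
def tri(uvs):
    A=[];b=[]
    for n,uv in uvs:
        o,d=ray(n,uv); d=d/np.linalg.norm(d); M=np.eye(3)-np.outer(d,d); A.append(M); b.append(M@o)
    return np.linalg.lstsq(np.vstack(A),np.hstack(b),rcond=None)[0]
def fit(obs,z0,g):
    # obs: (cam, uv, local xyz)
    def w(p,L):
        c,s=np.cos(p[2]),np.sin(p[2]); return np.array([p[0]+c*L[0]-s*L[1],p[1]+s*L[0]+c*L[1],z0+L[2]])
    f=lambda p:np.concatenate([proj(n,w(p,L))[0]-uv for n,uv,L in obs])
    r=least_squares(f,g,loss='soft_l1'); return r.x,f(r.x).reshape(-1,2),w
E
cat > m0.py <<'E'
from h import *
T=lambda u,v:("top",np.array([210+(u+.5)/5.5-.5,145+(v+.5)/5.5-.5]))
S=lambda u,v:("scene",np.array([190+(u+.5)/5.9-.5,165+(v+.5)/5.9-.5]))
T2=lambda u,v:("top",np.array([125+(u+.5)/8-.5,185+(v+.5)/8-.5]))
S2=lambda u,v:("scene",np.array([320+(u+.5)/6-.5,245+(v+.5)/6-.5]))
m=-.02
B=[(T(141,84),(.135,.055,.014)),(T(323,68),(.135,-.055,.014)),(T(365,520),(-.135,-.055,.014)),(T(181,535),(-.135,.055,.014)),
(T(163,340),(m,.055,.014)),(T(347,325),(m,-.055,.014)),(T(189,144),(m+.105,.028,.064)),(T(287,136),(m+.105,-.028,.064)),
(T(208,492),(m-.091,.035,.054)),(T(332,503),(m-.105,-.035,.054)),
(S(178,432),(.135,.055,.014)),(S(42,302),(.135,-.055,.014)),(S(708,215),(-.135,.055,.014)),(S(352,178),(m,-.055,.014)),(S(498,297),(m,.055,.014)),
(S(167,184),(m+.105,-.028,.064)),(S(238,247),(m+.105,.028,.064))]
R=[(T(80,513),(-.11,.105,.05)),(T(430,478),(-.11,-.105,.05)),(T(47,148),(.11,.105,.05)),(T(393,121),(.11,-.105,.05)),(S(760,315),(-.11,.105,.05)),(S(345,497),(.11,.105,.05))]
K=[(T2(125,75),(.09,.03,.04)),(T2(272,78),(.09,-.03,.04)),(T2(262,510),(-.09,-.03,.04)),(T2(97,507),(-.09,.03,.04)),(S2(40,345),(.09,-.03,.04)),(S2(590,275),(-.09,.03,.04))]
for nm,o,z,g in(("board",B,.05,(.65,0,0)),("riser",R,0,(.65,0,0)),("stock",K,0,(.6,.3,0))):
    p,r,w=fit([(a[0],a[1],L) for a,L in o],z,np.array(g,float)); print(nm,p.round(4)); print(r.round(1).tolist())
    if nm=="board":
        print("sock",w(p,(m+.105,.028,.064)),w(p,(m+.105,-.028,.064)),"handle",w(p,(m-.098,0,.034)))
    if nm=="stock":
        for x in(.055,0,-.055):print("hole",w(p,(x,0,.04)))
    if nm=="riser": print("edge",w(p,(.11,0,.05)))
for t,s in((T2(137,138),S2(213,185)),(T2(128,280),S2(356,127)),(T2(117,422),S2(492,73))):
    print("pintop",tri([t,s]).round(4),onz(*t,.12).round(4),onz(*s,.12).round(4))
E
python3 m0.py
```

```text
board [ 0.5724 -0.0464  0.0861]
[[-0.4, 0.1], [-0.2, 0.0], [0.3, 0.1], [-0.4, 0.6], [-0.3, 0.4], [0.1, -0.0], [0.0, 0.5], [-0.0, 0.4], [-0.0, 0.0], [0.4, 0.5], [-1.6, 0.1], [-0.6, -0.7], [0.3, -0.7], [-0.3, 0.7], [-0.4, 0.3], [0.0, 0.6], [-0.1, 0.6]]
sock [ 0.65472406 -0.01119444  0.114     ] [ 0.65953769 -0.06698717  0.114     ] handle [ 0.45488222 -0.05654019  0.084     ]
riser [ 0.5655 -0.0387  0.0944]
[[-0.1, 0.7], [0.7, 0.6], [-0.1, 0.5], [0.1, -0.8], [0.9, -0.3], [-3.7, 2.6]]
edge [ 0.67499941 -0.02830088  0.05      ]
stock [ 0.505   0.3074 -0.0247]
[[-0.3, -0.3], [-0.5, -0.3], [-2.1, 0.6], [0.1, 0.6], [-1.2, -0.2], [0.1, -0.8]]
hole [0.55996075 0.30600969 0.04      ]
hole [0.50497752 0.30736763 0.04      ]
hole [0.44999429 0.30872556 0.04      ]
pintop [0.5593 0.306  0.1182] [0.5596 0.305  0.12  ] [0.5601 0.3078 0.12  ]
pintop [0.5044 0.3079 0.118 ] [0.5047 0.3067 0.12  ] [0.5056 0.3098 0.12  ]
pintop [0.4501 0.3104 0.1181] [0.4506 0.3092 0.12  ] [0.4513 0.3122 0.12  ]
```

```bash
cat > go.py <<'E'
import sys,numpy as np
from scipy.spatial.transform import Rotation as Ro
from station import get_state
s=get_state(); R=Ro.from_rotvec(s["ee_rot"]); 
print("t",round(s["time"],2),"tcp",s["tcp_pos"].round(4),"F",np.round(s["wrist_force"],1),"M",np.round(s["ft_torque"],2),"w",round(s["width"],4),"j",s["qpos"].round(2),"zax",R.as_matrix()[:,2].round(4),"yaw",round(float(np.arctan2(*R.as_matrix()[[1,0],0])),4))
if len(sys.argv)>1:
    for a in sys.argv[1:]:
        x,y,z,yaw=map(float,a.split(','))
        T=Ro.from_euler('z',yaw)*Ro.from_euler('x',np.pi)
        print("slide",R.inv().apply(np.array([x,y,z])-s["tcp_pos"]).round(4).tolist(),"rot",(R.inv()*T).as_rotvec().round(4).tolist())
E
python3 go.py .5,-.25,.32,0
```

```text
t 0.1 tcp [ 0.2503 -0.6534  0.2134] F [-0.8  0.1 -0.6] M [-0.03  0.01  0.07] w 0.091 j [-1.24  0.38  1.73 -0.    1.03 -0.03] zax [-3.e-04  9.e-04 -1.e+00] yaw 0.3658
slide [0.3775, -0.2874, -0.1064] rot [-0.0009, 0.0001, 0.3658]
```

apply_moves(
  commands=[
    {"slide": [0.05, -0.03, -0.1], "rotation": [0, 0, 0], "claw": 1},
    {"slide": [0.05, -0.03, -0.1], "rotation": [0, 0, 0], "claw": 1},
    {"slide": [0.3775, -0.2874, -0.1064], "rotation": [-0.0009, 0, 0.3658], "claw": 1},
    {"slide": [0.3775, -0.2874, -0.1064], "rotation": [-0.0009, 0, 0.3658], "claw": 1},
    {"slide": [0.3775, -0.2874, -0.1064], "rotation": [-0.0009, 0, 0.3658], "claw": 1},
    {"slide": [0.3775, -0.2874, -0.1064], "rotation": [-0.0009, 0, 0.3658], "claw": 1},
    {"slide": [0.3775, -0.2874, -0.1064], "rotation": [-0.0009, 0, 0.3658], "claw": 1},
    {"slide": [0.3775, -0.2874, -0.1064], "rotation": [-0.0009, 0, 0.3658], "claw": 1},
  ],
)

```text
time: 0.77
tcp_pos: [0.4056, -0.4054, 0.3057]
ee_rot: [3.141, -0.0, -0.0]
wrist_force: [0.3, 0.3, -0.4]
width: 0.0913
```

```bash
python3 go.py .5,-.25,.32,0 .505,.308,.25,0 
```

```text
t 0.77 tcp [ 0.4056 -0.4054  0.3057] F [ 0.3  0.3 -0.4] M [ 0.01  0.02 -0.08] w 0.0913 j [-0.83  0.08  1.93 -0.    1.13  0.75] zax [-0.e+00 -7.e-04 -1.e+00] yaw -0.0003
slide [0.0943, -0.1554, -0.0144] rot [0.0007, 0.0, -0.0003]
slide [0.0992, -0.7135, 0.0552] rot [0.0007, 0.0, -0.0003]
```

apply_moves(
  commands=[
    {"slide": [0.099, -0.7135, 0.0], "rotation": [0, 0, 0], "claw": 1},
    {"slide": [0.099, -0.7135, 0.0], "rotation": [0, 0, 0], "claw": 1},
    {"slide": [0.099, -0.7135, 0.0], "rotation": [0, 0, 0], "claw": 1},
    {"slide": [0.099, -0.7135, 0.0], "rotation": [0, 0, 0], "claw": 1},
    {"slide": [0.099, -0.7135, 0.0], "rotation": [0, 0, 0], "claw": 1},
    {"slide": [0.099, -0.7135, 0.0], "rotation": [0, 0, 0], "claw": 1},
    {"slide": [0.099, -0.7135, 0.0], "rotation": [0, 0, 0], "claw": 1},
    {"slide": [0.099, -0.7135, 0.0], "rotation": [0, 0, 0], "claw": 1},
  ],
)

```text
time: 1.43
tcp_pos: [0.4506, -0.0752, 0.3055]
ee_rot: [3.141, -0.001, 0.001]
wrist_force: [0.8, 0.0, -0.4]
width: 0.091
```

```bash
python3 go.py .505,.308,.25,0 
```

```text
t 1.43 tcp [ 0.4506 -0.0752  0.3055] F [ 0.8  0.  -0.4] M [-0.01  0.05 -0.09] w 0.091 j [-0.22 -0.14  2.14 -0.    1.14  1.36] zax [ 4.e-04 -9.e-04 -1.e+00] yaw -0.0003
slide [0.0543, -0.3833, 0.0552] rot [0.0009, -0.0004, -0.0003]
```

apply_moves(
  commands=[
    {"slide": [0.0543, -0.3833, 0.0], "rotation": [0, 0, 0], "claw": 1},
    {"slide": [0.0543, -0.3833, 0.0], "rotation": [0, 0, 0], "claw": 1},
    {"slide": [0.0543, -0.3833, 0.0], "rotation": [0, 0, 0], "claw": 1},
    {"slide": [0.0543, -0.3833, 0.0552], "rotation": [0, 0, 0], "claw": 1},
    {"slide": [0.0543, -0.3833, 0.0552], "rotation": [0, 0, 0], "claw": 1},
    {"slide": [0.0543, -0.3833, 0.0552], "rotation": [0, 0, 0], "claw": 1},
    {"slide": [0.0543, -0.3833, 0.0552], "rotation": [0, 0, 0], "claw": 1},
    {"slide": [0.0543, -0.3833, 0.0552], "rotation": [0, 0, 0], "claw": 1},
  ],
)

```text
time: 2.1
tcp_pos: [0.4967, 0.2505, 0.2617]
ee_rot: [3.141, 0.001, 0.0]
wrist_force: [1.7, -1.6, 0.4]
width: 0.0915
```

```bash
python3 go.py .505,.308,.15,0 
```

```text
t 2.1 tcp [0.4967 0.2505 0.2617] F [ 1.7 -1.6  0.4] M [ 0.03 -0.01 -0.01] w 0.0915 j [ 0.43  0.1   2.   -0.    1.05  2.  ] zax [ 1.e-04 -1.e-03 -1.e+00] yaw 0.0004
slide [0.0083, -0.0576, 0.1116] rot [0.001, -0.0001, 0.0004]
```

apply_moves(
  commands=[
    {"slide": [0.0083, -0.0576, 0.05], "rotation": [0.001, 0, 0], "claw": 1},
    {"slide": [0.0083, -0.0576, 0.05], "rotation": [0.001, 0, 0], "claw": 1},
    {"slide": [0.0083, -0.0576, 0.1116], "rotation": [0.001, 0, 0], "claw": 1},
    {"slide": [0.0083, -0.0576, 0.1116], "rotation": [0.001, 0, 0], "claw": 1},
    {"slide": [0.0083, -0.0576, 0.1116], "rotation": [0.001, 0, 0], "claw": 1},
    {"slide": [0.0083, -0.0576, 0.1116], "rotation": [0.001, 0, 0], "claw": 1},
  ],
)

```text
time: 2.6
tcp_pos: [0.5049, 0.3056, 0.1501]
ee_rot: [3.141, 0.0, -0.003]
wrist_force: [0.0, 0.2, 0.8]
width: 0.0912
```

```bash
python3 go.py .505,.308,.081,0
python3 - <<'E'
from station import imaging
import cv2
a=imaging.snapshot("scene"); b=imaging.snapshot("top")
cv2.imwrite("pics/s1.png",cv2.resize(a[200:340,300:440,::-1],None,fx=4,fy=4,interpolation=cv2.INTER_CUBIC))
E
```

```text
t 2.6 tcp [0.5049 0.3056 0.1501] F [0.  0.2 0.8] M [ 0.03 -0.01 -0.01] w 0.0912 j [ 0.5   0.3   1.99 -0.    0.86  2.08] zax [-0.0018 -0.001  -1.    ] yaw 0.0001
slide [0.0002, -0.0025, 0.0691] rot [0.001, 0.0018, 0.0001]
```

View pics/s1.png

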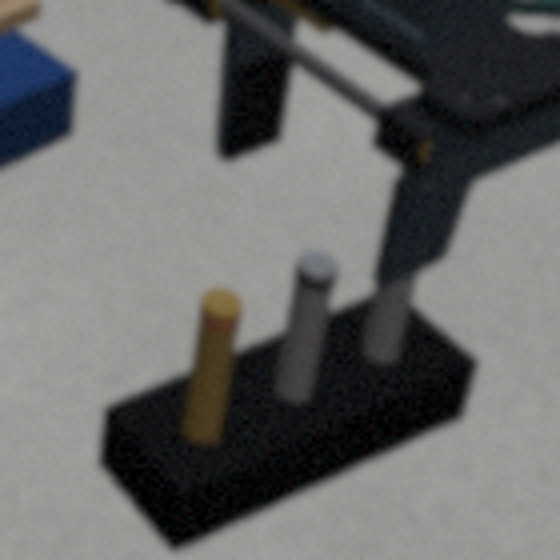

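The fingers straddle the middle steel pin (pin top at (318,265) in this crop). Now I'll descend and close.

apply_moves(
  commands=[
    {"slide": [0, -0.002, 0.03], "rotation": [0, 0.002, 0], "claw": 1},
    {"slide": [0, -0.002, 0.069], "rotation": [0, 0.002, 0], "claw": 1},
    {"slide": [0, -0.002, 0.069], "rotation": [0, 0.002, 0], "claw": 1},
    {"slide": [0, -0.002, 0.069], "rotation": [0, 0.002, 0], "claw": 0.2},
    {"slide": [0, -0.002, 0.069], "rotation": [0, 0.002, 0], "claw": -1},
    {"slide": [0, -0.002, 0.069], "rotation": [0, 0.002, 0], "claw": -1},
    {"slide": [0, -0.002, 0.069], "rotation": [0, 0.002, 0], "claw": -1},
    {"slide": [0, -0.002, 0.069], "rotation": [0, 0.002, 0], "claw": -1},
  ],
)

```text
time: 3.37
tcp_pos: [0.5062, 0.3083, 0.0832]
ee_rot: [-3.14, 0.0, -0.007]
wrist_force: [0.1, 0.1, 0.1]
width: 0.0608
```

apply_moves(
  commands=[
    {"slide": [0, 0, 0], "rotation": [0, 0, 0], "claw": -1},
    {"slide": [0, 0, 0], "rotation": [0, 0, 0], "claw": -1},
    {"slide": [0, 0, 0], "rotation": [0, 0, 0], "claw": -1},
    {"slide": [0, 0, 0], "rotation": [0, 0, 0], "claw": -1},
  ],
)

```text
time: 3.7
tcp_pos: [0.5055, 0.3079, 0.0817]
ee_rot: [-3.141, -0.0, -0.003]
wrist_force: [0.0, -0.5, 0.3]
width: 0.034
```

```bash
python3 go.py .505,.308,.081,0
```

```text
t 3.7 tcp [0.5055 0.3079 0.0817] F [ 0.  -0.5  0.3] M [0.07 0.04 0.01] w 0.034 j [ 0.51  0.4   2.   -0.    0.74  2.08] zax [ 2.2e-03  1.0e-04 -1.0e+00] yaw 0.0
slide [-0.0005, -0.0001, 0.0007] rot [-0.0001, -0.0022, 0.0]
```

apply_moves(
  commands=[
    {"slide": [0, 0, 0], "rotation": [0, 0, 0], "claw": -1},
    {"slide": [0, 0, 0], "rotation": [0, 0, 0], "claw": -1},
    {"slide": [0, 0, 0], "rotation": [0, 0, 0], "claw": -1},
    {"slide": [0, 0, 0], "rotation": [0, 0, 0], "claw": -1},
    {"slide": [0, 0, 0], "rotation": [0, 0, 0], "claw": -1},
  ],
)

```text
time: 4.12
tcp_pos: [0.5054, 0.3078, 0.0815]
ee_rot: [-3.142, 0.0, -0.003]
wrist_force: [0.3, -0.3, -0.5]
width: 0.0171
```

```bash
python3 go.py .505,.308,.22,0
```

```text
t 4.12 tcp [0.5054 0.3078 0.0815] F [ 0.3 -0.3 -0.5] M [-0.    0.01 -0.09] w 0.0171 j [ 0.51  0.4   2.   -0.    0.74  2.08] zax [ 2.1e-03  1.0e-04 -1.0e+00] yaw -0.0
slide [-0.0001, -0.0002, -0.1385] rot [-0.0001, -0.0021, -0.0]
```

apply_moves(
  commands=[
    {"slide": [0, 0, -0.02], "rotation": [0, -0.002, 0], "claw": -1},
    {"slide": [0, 0, -0.05], "rotation": [0, -0.002, 0], "claw": -1},
    {"slide": [0, 0, -0.09], "rotation": [0, -0.002, 0], "claw": -1},
    {"slide": [0, 0, -0.13], "rotation": [0, -0.002, 0], "claw": -1},
    {"slide": [0, 0, -0.16], "rotation": [0, -0.002, 0], "claw": -1},
    {"slide": [0, 0, -0.16], "rotation": [0, -0.002, 0], "claw": -1},
  ],
)

```text
time: 4.62
tcp_pos: [0.5076, 0.3093, 0.2482]
ee_rot: [-3.137, -0.0, -0.012]
wrist_force: [1.3, 0.4, -0.3]
width: 0.0171
```

```bash
python3 go.py .6595,-.067,.24,0
```

```text
t 4.62 tcp [0.5076 0.3093 0.2482] F [ 1.3  0.4 -0.3] M [ 0.09 -0.06  0.01] w 0.0171 j [0.51 0.17 1.94 0.   1.03 2.08] zax [ 0.0078  0.0044 -1.    ] yaw 0.0
slide [0.1518, 0.3763, 0.0077] rot [-0.0044, -0.0078, 0.0]
```

apply_moves(
  commands=[
    {"slide": [0.152, 0.376, 0], "rotation": [0, 0, 0], "claw": -1},
    {"slide": [0.152, 0.376, 0], "rotation": [0, 0, 0], "claw": -1},
    {"slide": [0.152, 0.376, 0], "rotation": [0, 0, 0], "claw": -1},
    {"slide": [0.152, 0.376, 0], "rotation": [0, 0, 0], "claw": -1},
    {"slide": [0.152, 0.376, 0], "rotation": [0, 0, 0], "claw": -1},
    {"slide": [0.152, 0.376, 0], "rotation": [0, 0, 0], "claw": -1},
    {"slide": [0.152, 0.376, 0], "rotation": [0, 0, 0], "claw": -1},
    {"slide": [0.152, 0.376, 0], "rotation": [0, 0, 0], "claw": -1},
  ],
)

```text
time: 5.28
tcp_pos: [0.63, -0.0033, 0.2407]
ee_rot: [-3.141, 0.0, 0.001]
wrist_force: [1.1, -0.3, -1.2]
width: 0.0172
```

```bash
python3 go.py .6595,-.067,.24,0
```

```text
t 5.28 tcp [ 0.63   -0.0033  0.2407] F [ 1.1 -0.3 -1.2] M [0.06 0.04 0.02] w 0.0172 j [-0.04  0.24  1.86  0.    1.04  1.53] zax [-7.e-04  2.e-04 -1.e+00] yaw -0.0001
slide [0.0295, 0.0637, 0.0006] rot [-0.0002, 0.0007, -0.0001]
```

apply_moves(
  commands=[
    {"slide": [0.0275, 0.06, 0.01], "rotation": [0, 0, 0], "claw": -1},
    {"slide": [0.0275, 0.06, 0.02], "rotation": [0, 0, 0], "claw": -1},
    {"slide": [0.0275, 0.06, 0.03], "rotation": [0, 0, 0], "claw": -1},
    {"slide": [0.0275, 0.06, 0.03], "rotation": [0, 0, 0], "claw": -1},
    {"slide": [0.0275, 0.06, 0.03], "rotation": [0, 0, 0], "claw": -1},
    {"slide": [0.0275, 0.06, 0.03], "rotation": [0, 0, 0], "claw": -1},
  ],
)

```text
time: 5.78
tcp_pos: [0.6572, -0.0602, 0.2117]
ee_rot: [-3.141, -0.001, 0.0]
wrist_force: [-0.0, 0.3, -1.8]
width: 0.0172
```

```bash
python3 go.py .6595,-.067,.2,0
python3 - <<'E'
from station import imaging
import cv2
a=imaging.snapshot("scene"); b=imaging.snapshot("top")
cv2.imwrite("pics/s2.png",cv2.resize(a[120:260,190:330,::-1],None,fx=4.2,fy=4.2,interpolation=cv2.INTER_CUBIC))
cv2.imwrite("pics/t2.png",cv2.resize(b[120:260,190:330,::-1],None,fx=4.2,fy=4.2,interpolation=cv2.INTER_CUBIC))
E
python3 go.py .6595,-.067,.2,0
```

```text
t 5.78 tcp [ 0.6572 -0.0602  0.2117] F [-0.   0.3 -1.8] M [ 0.07  0.   -0.01] w 0.0172 j [-0.13  0.32  1.82  0.    1.    1.44] zax [-2.e-04  3.e-04 -1.e+00] yaw 0.0008
slide [0.0023, 0.0068, 0.0117] rot [-0.0003, 0.0002, 0.0008]
t 5.88 tcp [ 0.6576 -0.0602  0.2123] F [-0.1  0.1 -0.8] M [ 0.04  0.03 -0.  ] w 0.0172 j [-0.13  0.32  1.82  0.    1.    1.44] zax [ 0.001  0.    -1.   ] yaw 0.0012
slide [0.0019, 0.0068, 0.0123] rot [-0.0, -0.001, 0.0012]
```

View pics/s2.png

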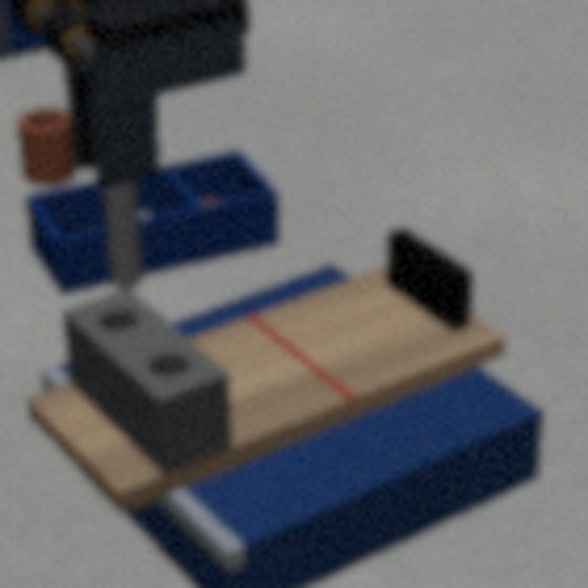

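View pics/t2.png

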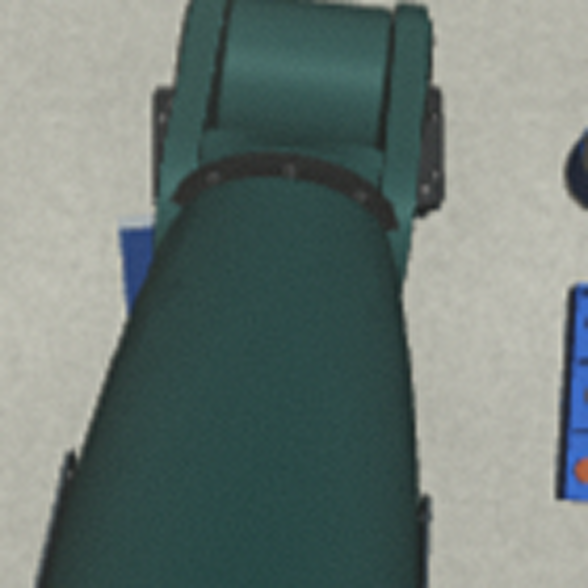

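```bash
python3 - <<'E'
from h import *
S=lambda u,v:np.array([190+(u+.5)/4.2-.5,120+(v+.5)/4.2-.5])
print("proj foot",proj("scene",[.6576,-.0602,.1408]),"seen",S(125,292))
print("pin at z .17 proj",proj("scene",[.6576,-.0602,.165]),"seen x at top of visible", S(120,190))
for h in((119,319),(169,364)): print("hole",onz("scene",S(*h),.114))
print(proj("scene",[[.6547,-.0112,.114],[.6595,-.067,.114]]))
E
```

```text
proj foot [[219.08959154 187.83798416]] seen [219.38095238 189.14285714]
pin at z .17 proj [[218.41167964 178.91687078]] seen x at top of visible [218.19047619 164.85714286]
hole [ 0.65800049 -0.07006913  0.114     ]
hole [ 0.65342858 -0.01391372  0.114     ]
[[229.87488989 207.01031877]
 [217.91301314 196.33237399]]
```

apply_moves(
  commands=[
    {"slide": [0.0015, 0.0075, 0.005], "rotation": [0, 0, 0], "claw": -1},
    {"slide": [0.0015, 0.0075, 0.012], "rotation": [0, 0, 0], "claw": -1},
    {"slide": [0.0015, 0.0075, 0.018], "rotation": [0, 0, 0], "claw": -1},
    {"slide": [0.0015, 0.0075, 0.021], "rotation": [0, 0, 0], "claw": -1},
    {"slide": [0.0015, 0.0075, 0.021], "rotation": [0, 0, 0], "claw": -1},
    {"slide": [0.0015, 0.0075, 0.021], "rotation": [0, 0, 0], "claw": -1},
  ],
)

```text
time: 6.38
tcp_pos: [0.6589, -0.0686, 0.1902]
ee_rot: [-3.141, -0.0, 0.001]
wrist_force: [0.5, 0.1, -2.2]
width: 0.0172
```

```bash
python3 go.py .659,-.068,.18,0
python3 - <<'E'
from station import imaging
import cv2
a=imaging.snapshot("scene")
cv2.imwrite("pics/s3.png",cv2.resize(a[160:230,190:260,::-1],None,fx=8,fy=8,interpolation=cv2.INTER_CUBIC))
E
```

```text
t 6.38 tcp [ 0.6589 -0.0686  0.1902] F [ 0.5  0.1 -2.2] M [-0.03  0.01  0.01] w 0.0172 j [-0.14  0.35  1.83  0.    0.97  1.43] zax [-5.e-04  2.e-04 -1.e+00] yaw 0.0001
slide [0.0001, -0.0006, 0.0102] rot [-0.0002, 0.0005, 0.0001]
```

View pics/s3.png

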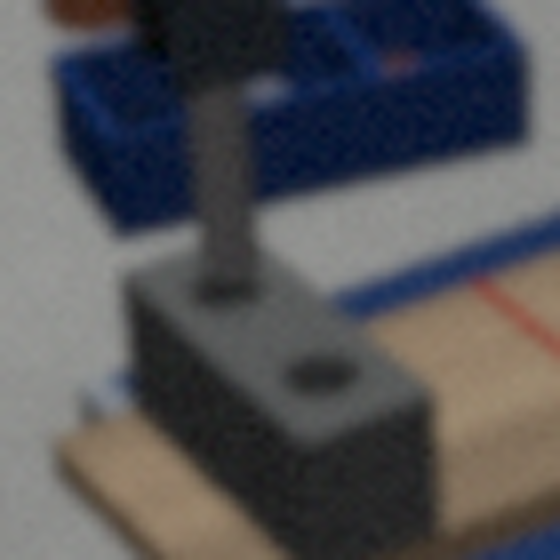

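The pin's foot hangs right over the far hole at (227,285). Next I lower it gently.

apply_moves(
  commands=[
    {"slide": [0, -0.0005, 0.004], "rotation": [0, 0, 0], "claw": -1},
    {"slide": [0, -0.0005, 0.008], "rotation": [0, 0, 0], "claw": -1},
    {"slide": [0, -0.0005, 0.011], "rotation": [0, 0, 0], "claw": -1},
    {"slide": [0, -0.0005, 0.013], "rotation": [0, 0, 0], "claw": -1},
    {"slide": [0, -0.0005, 0.013], "rotation": [0, 0, 0], "claw": -1},
    {"slide": [0, -0.0005, 0.013], "rotation": [0, 0, 0], "claw": -1},
  ],
)

```text
time: 6.93
tcp_pos: [0.659, -0.0682, 0.1774]
ee_rot: [-3.141, -0.0, -0.0]
wrist_force: [0.2, 0.1, -0.9]
width: 0.0177
```

```bash
python3 go.py .659,-.068,.142,0
```

```text
t 6.93 tcp [ 0.659  -0.0682  0.1774] F [ 0.2  0.1 -0.9] M [ 0.06 -0.02  0.  ] w 0.0177 j [-0.14  0.36  1.83  0.    0.95  1.43] zax [ 0.e+00  1.e-04 -1.e+00] yaw 0.0
slide [-0.0, -0.0002, 0.0354] rot [-0.0001, -0.0, 0.0]
```

apply_moves(
  commands=[
    {"slide": [0, 0, 0.006], "rotation": [0, 0, 0], "claw": -1},
    {"slide": [0, 0, 0.012], "rotation": [0, 0, 0], "claw": -1},
    {"slide": [0, 0, 0.018], "rotation": [0, 0, 0], "claw": -1},
    {"slide": [0, 0, 0.024], "rotation": [0, 0, 0], "claw": -1},
    {"slide": [0, 0, 0.03], "rotation": [0, 0, 0], "claw": -1},
    {"slide": [0, 0, 0.034], "rotation": [0, 0, 0], "claw": -1},
    {"slide": [0, 0, 0.034], "rotation": [0, 0, 0], "claw": -1},
    {"slide": [0, 0, 0.034], "rotation": [0, 0, 0], "claw": -1},
  ],
)

```text
time: 7.6
tcp_pos: [0.6589, -0.0681, 0.1433]
ee_rot: [-3.141, -0.0, 0.001]
wrist_force: [-0.2, -0.7, -1.0]
width: 0.0174
```

```bash
python3 go.py .659,-.068,.142,0
python3 - <<'E'
from station import imaging
import cv2
a=imaging.snapshot("scene")
cv2.imwrite("pics/s4.png",cv2.resize(a[160:230,190:260,::-1],None,fx=8,fy=8,interpolation=cv2.INTER_CUBIC))
E
```

```text
t 7.6 tcp [ 0.6589 -0.0681  0.1433] F [-0.2 -0.7 -1. ] M [-0.01  0.01  0.05] w 0.0174 j [-0.14  0.41  1.84  0.    0.89  1.43] zax [-4.e-04  2.e-04 -1.e+00] yaw 0.0
slide [0.0001, -0.0001, 0.0013] rot [-0.0002, 0.0004, 0.0]
```

View pics/s4.png

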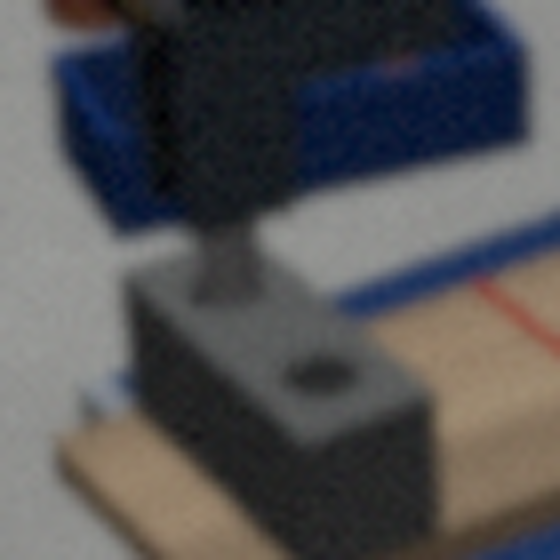

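The pin is in its socket. I'll release it with a partial opening and lift.

apply_moves(
  commands=[
    {"slide": [0, 0, 0.001], "rotation": [0, 0, 0], "claw": -0.2},
    {"slide": [0, 0, 0.001], "rotation": [0, 0, 0], "claw": -0.2},
    {"slide": [0, 0, 0.001], "rotation": [0, 0, 0], "claw": -0.2},
    {"slide": [0, 0, 0.001], "rotation": [0, 0, 0], "claw": -0.2},
    {"slide": [0, 0, -0.03], "rotation": [0, 0, 0], "claw": -0.2},
    {"slide": [0, 0, -0.06], "rotation": [0, 0, 0], "claw": -0.2},
    {"slide": [0, 0, -0.1], "rotation": [0, 0, 0], "claw": -0.2},
    {"slide": [0, 0, -0.12], "rotation": [0, 0, 0], "claw": 0.2},
  ],
)

```text
time: 8.32
tcp_pos: [0.6602, -0.0683, 0.2682]
ee_rot: [3.141, 0.0, 0.007]
wrist_force: [1.3, 1.5, 0.8]
width: 0.0407
```

```bash
python3 go.py .45,.309,.26,0
python3 - <<'E'
from station import imaging
import cv2
a=imaging.snapshot("scene")
cv2.imwrite("pics/s5.png",cv2.resize(a[130:230,190:290,::-1],None,fx=5.9,fy=5.9,interpolation=cv2.INTER_CUBIC))
E
```

```text
t 8.32 tcp [ 0.6602 -0.0683  0.2682] F [1.3 1.5 0.8] M [ 0.04  0.   -0.03] w 0.0407 j [-0.14  0.26  1.78  0.    1.09  1.43] zax [ 4.2e-03 -4.0e-04 -1.0e+00] yaw 0.0
slide [-0.2103, -0.3773, 0.0072] rot [0.0004, -0.0042, 0.0]
```

View pics/s5.png

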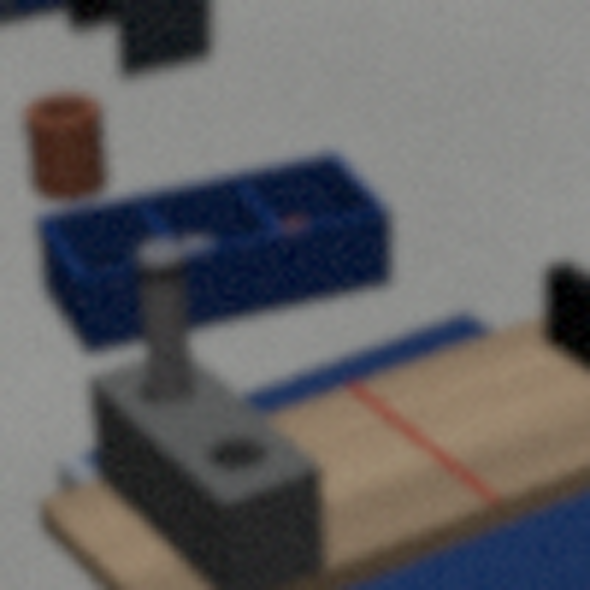

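Pin 1 stands in the far socket. Now the second pin.

apply_moves(
  commands=[
    {"slide": [-0.21, -0.377, 0], "rotation": [0, 0, 0], "claw": 0.3},
    {"slide": [-0.21, -0.377, 0], "rotation": [0, 0, 0], "claw": 0.3},
    {"slide": [-0.21, -0.377, 0], "rotation": [0, 0, 0], "claw": 0.3},
    {"slide": [-0.21, -0.377, 0], "rotation": [0, 0, 0], "claw": 0.3},
    {"slide": [-0.21, -0.377, 0], "rotation": [0, 0, 0], "claw": 0.3},
    {"slide": [-0.21, -0.377, 0], "rotation": [0, 0, 0], "claw": 0.3},
    {"slide": [-0.21, -0.377, 0], "rotation": [0, 0, 0], "claw": 0.3},
    {"slide": [-0.21, -0.377, 0], "rotation": [0, 0, 0], "claw": 0.3},
  ],
)

```text
time: 9.03
tcp_pos: [0.4955, 0.2244, 0.2637]
ee_rot: [-3.141, 0.0, -0.001]
wrist_force: [1.4, 0.2, -0.2]
width: 0.0591
```

```bash
python3 go.py .45,.3095,.15,0
```

```text
t 9.03 tcp [0.4955 0.2244 0.2637] F [ 1.4  0.2 -0.2] M [ 0.03 -0.03  0.03] w 0.0591 j [0.38 0.07 2.02 0.   1.05 1.95] zax [ 5.e-04  3.e-04 -1.e+00] yaw -0.0003
slide [-0.0456, -0.085, 0.1137] rot [-0.0003, -0.0005, -0.0003]
```

apply_moves(
  commands=[
    {"slide": [-0.044, -0.082, 0.02], "rotation": [0, 0, 0], "claw": 0.3},
    {"slide": [-0.044, -0.082, 0.04], "rotation": [0, 0, 0], "claw": 0.3},
    {"slide": [-0.044, -0.082, 0.08], "rotation": [0, 0, 0], "claw": 0.3},
    {"slide": [-0.044, -0.082, 0.114], "rotation": [0, 0, 0], "claw": 0.3},
    {"slide": [-0.044, -0.082, 0.114], "rotation": [0, 0, 0], "claw": 0.3},
    {"slide": [-0.044, -0.082, 0.114], "rotation": [0, 0, 0], "claw": 0.3},
    {"slide": [-0.044, -0.082, 0.114], "rotation": [0, 0, 0], "claw": 0.3},
  ],
)

```text
time: 9.62
tcp_pos: [0.4538, 0.3051, 0.1512]
ee_rot: [-3.141, 0.001, -0.002]
wrist_force: [0.1, 0.2, 0.0]
width: 0.0593
```

```bash
python3 go.py .45,.3095,.081,0
```

```text
t 9.62 tcp [0.4538 0.3051 0.1512] F [0.1 0.2 0. ] M [ 0.06  0.01 -0.08] w 0.0593 j [ 0.55  0.23  2.07 -0.    0.84  2.12] zax [ 1.e-03  6.e-04 -1.e+00] yaw -0.0004
slide [-0.0039, -0.0044, 0.0702] rot [-0.0006, -0.001, -0.0004]
```

apply_moves(
  commands=[
    {"slide": [-0.0035, -0.004, 0.01], "rotation": [0, 0, 0], "claw": 0.3},
    {"slide": [-0.0035, -0.004, 0.03], "rotation": [0, 0, 0], "claw": 0.3},
    {"slide": [-0.0035, -0.004, 0.055], "rotation": [0, 0, 0], "claw": 0.3},
    {"slide": [-0.0035, -0.004, 0.0695], "rotation": [0, 0, 0], "claw": 0.3},
    {"slide": [-0.0035, -0.004, 0.0695], "rotation": [0, 0, 0], "claw": 0.3},
    {"slide": [-0.0035, -0.004, 0.0695], "rotation": [0, 0, 0], "claw": -1},
    {"slide": [-0.0035, -0.004, 0.0695], "rotation": [0, 0, 0], "claw": -1},
    {"slide": [-0.0035, -0.004, 0.0695], "rotation": [0, 0, 0], "claw": -1},
  ],
)

```text
time: 10.28
tcp_pos: [0.4504, 0.3096, 0.0817]
ee_rot: [-3.14, 0.0, -0.004]
wrist_force: [0.2, -0.3, 0.7]
width: 0.0422
```

apply_moves(
  commands=[
    {"slide": [0, 0, 0], "rotation": [0, 0, 0], "claw": -1},
    {"slide": [0, 0, 0], "rotation": [0, 0, 0], "claw": -1},
    {"slide": [0, 0, 0], "rotation": [0, 0, 0], "claw": -1},
    {"slide": [0, 0, 0], "rotation": [0, 0, 0], "claw": -1},
    {"slide": [0, 0, 0], "rotation": [0, 0, 0], "claw": -1},
    {"slide": [0, 0, 0], "rotation": [0, 0, 0], "claw": -1},
  ],
)

```text
time: 10.78
tcp_pos: [0.4496, 0.3092, 0.0804]
ee_rot: [-3.141, -0.0, -0.001]
wrist_force: [0.5, -0.6, 6.3]
width: 0.017
```

```bash
python3 go.py .45,.309,.25,0
```

```text
t 10.78 tcp [0.4496 0.3092 0.0804] F [ 0.5 -0.6  6.3] M [-0.2   0.07  0.01] w 0.017 j [ 0.56  0.34  2.09 -0.    0.7   2.13] zax [ 5.e-04  3.e-04 -1.e+00] yaw 0.0
slide [0.0005, 0.0001, -0.1696] rot [-0.0003, -0.0005, 0.0]
```

apply_moves(
  commands=[
    {"slide": [0, 0, -0.02], "rotation": [0, 0, 0], "claw": -1},
    {"slide": [0, 0, -0.05], "rotation": [0, 0, 0], "claw": -1},
    {"slide": [0, 0, -0.09], "rotation": [0, 0, 0], "claw": -1},
    {"slide": [0, 0, -0.13], "rotation": [0, 0, 0], "claw": -1},
    {"slide": [0, 0, -0.165], "rotation": [0, 0, 0], "claw": -1},
    {"slide": [0, 0, -0.165], "rotation": [0, 0, 0], "claw": -1},
  ],
)

```text
time: 11.28
tcp_pos: [0.4519, 0.3107, 0.2519]
ee_rot: [-3.137, -0.0, -0.012]
wrist_force: [1.8, 1.4, 0.1]
width: 0.0173
```

```bash
python3 go.py .654,-.0125,.24,0
```

```text
t 11.28 tcp [0.4519 0.3107 0.2519] F [1.8 1.4 0.1] M [ 0.07 -0.04  0.01] w 0.0173 j [0.56 0.09 2.02 0.   1.02 2.13] zax [ 0.0078  0.005  -1.    ] yaw 0.0
slide [0.202, 0.3232, 0.0119] rot [-0.005, -0.0078, 0.0]
```

apply_moves(
  commands=[
    {"slide": [0.202, 0.322, 0], "rotation": [0, 0, 0], "claw": -1},
    {"slide": [0.202, 0.322, 0], "rotation": [0, 0, 0], "claw": -1},
    {"slide": [0.202, 0.322, 0], "rotation": [0, 0, 0], "claw": -1},
    {"slide": [0.202, 0.322, 0], "rotation": [0, 0, 0], "claw": -1},
    {"slide": [0.202, 0.322, 0], "rotation": [0, 0, 0], "claw": -1},
    {"slide": [0.202, 0.322, 0], "rotation": [0, 0, 0], "claw": -1},
    {"slide": [0.202, 0.322, 0], "rotation": [0, 0, 0], "claw": -1},
    {"slide": [0.202, 0.322, 0], "rotation": [0, 0, 0], "claw": -1},
  ],
)

```text
time: 11.95
tcp_pos: [0.6268, 0.0246, 0.2442]
ee_rot: [-3.141, 0.0, 0.001]
wrist_force: [1.4, 1.4, -1.4]
width: 0.0171
```

```bash
python3 go.py .654,-.0125,.22,0
```

```text
t 11.95 tcp [0.6268 0.0246 0.2442] F [ 1.4  1.4 -1.4] M [ 0.11 -0.04  0.03] w 0.0171 j [0.   0.23 1.87 0.   1.04 1.57] zax [-7.e-04  2.e-04 -1.e+00] yaw -0.0002
slide [0.0272, 0.0371, 0.0242] rot [-0.0002, 0.0007, -0.0002]
```

apply_moves(
  commands=[
    {"slide": [0.025, 0.034, 0.01], "rotation": [0, 0, 0], "claw": -1},
    {"slide": [0.025, 0.034, 0.02], "rotation": [0, 0, 0], "claw": -1},
    {"slide": [0.025, 0.034, 0.03], "rotation": [0, 0, 0], "claw": -1},
    {"slide": [0.025, 0.034, 0.03], "rotation": [0, 0, 0], "claw": -1},
    {"slide": [0.025, 0.034, 0.03], "rotation": [0, 0, 0], "claw": -1},
    {"slide": [0.025, 0.034, 0.03], "rotation": [0, 0, 0], "claw": -1},
  ],
)

```text
time: 12.45
tcp_pos: [0.6511, -0.0063, 0.2153]
ee_rot: [-3.141, -0.002, -0.0]
wrist_force: [0.2, 0.6, -1.1]
width: 0.0172
```

```bash
python3 go.py .654,-.0122,.19,0
```

```text
t 12.45 tcp [ 0.6511 -0.0063  0.2153] F [ 0.2  0.6 -1.1] M [ 0.03  0.04 -0.02] w 0.0172 j [-0.05  0.3   1.84  0.    1.    1.52] zax [ 0.e+00  2.e-04 -1.e+00] yaw 0.0013
slide [0.0029, 0.0059, 0.0253] rot [-0.0002, -0.0, 0.0013]
```

apply_moves(
  commands=[
    {"slide": [0.003, 0.006, 0.008], "rotation": [0, 0, 0], "claw": -1},
    {"slide": [0.003, 0.006, 0.018], "rotation": [0, 0, 0], "claw": -1},
    {"slide": [0.003, 0.006, 0.025], "rotation": [0, 0, 0], "claw": -1},
    {"slide": [0.003, 0.006, 0.025], "rotation": [0, 0, 0], "claw": -1},
    {"slide": [0.003, 0.006, 0.025], "rotation": [0, 0, 0], "claw": -1},
    {"slide": [0.003, 0.006, 0.025], "rotation": [0, 0, 0], "claw": -1},
  ],
)

```text
time: 12.95
tcp_pos: [0.6545, -0.0132, 0.1901]
ee_rot: [-3.141, -0.0, -0.0]
wrist_force: [0.0, 0.3, -1.9]
width: 0.0177
```

```bash
python3 go.py .6542,-.0122,.178,0
python3 - <<'E'
from station import imaging
import cv2
a=imaging.snapshot("scene")
cv2.imwrite("pics/s6.png",cv2.resize(a[160:230,190:260,::-1],None,fx=8,fy=8,interpolation=cv2.INTER_CUBIC))
E
```

```text
t 12.95 tcp [ 0.6545 -0.0132  0.1901] F [ 0.   0.3 -1.9] M [ 0.07  0.01 -0.02] w 0.0177 j [-0.06  0.34  1.84  0.    0.96  1.51] zax [ 1.e-04  2.e-04 -1.e+00] yaw 0.0001
slide [-0.0003, -0.001, 0.0121] rot [-0.0002, -0.0001, 0.0001]
```

View pics/s6.png

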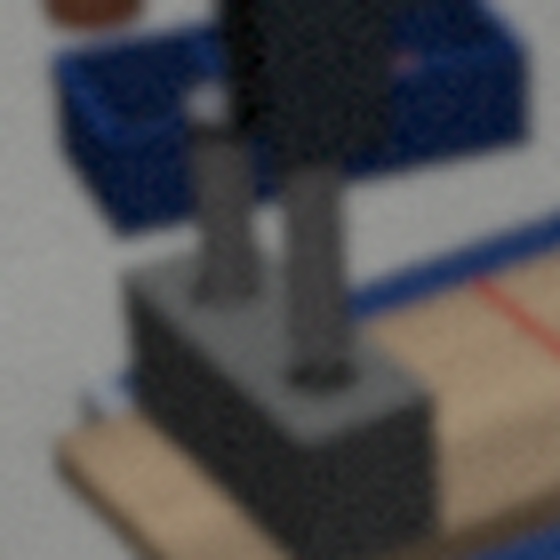

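The second pin sits over the near hole, with its foot at (321,372) and the hole at (322,378). I'll insert it.

apply_moves(
  commands=[
    {"slide": [-0.0002, -0.0007, 0.004], "rotation": [0, 0, 0], "claw": -1},
    {"slide": [-0.0002, -0.0007, 0.008], "rotation": [0, 0, 0], "claw": -1},
    {"slide": [-0.0002, -0.0007, 0.012], "rotation": [0, 0, 0], "claw": -1},
    {"slide": [-0.0002, -0.0007, 0.013], "rotation": [0, 0, 0], "claw": -1},
    {"slide": [-0.0002, -0.0007, 0.013], "rotation": [0, 0, 0], "claw": -1},
    {"slide": [-0.0002, -0.0007, 0.013], "rotation": [0, 0, 0], "claw": -1},
  ],
)

```text
time: 13.5
tcp_pos: [0.6543, -0.0126, 0.177]
ee_rot: [-3.141, -0.0, 0.0]
wrist_force: [-0.1, -0.3, -1.6]
width: 0.0174
```

```bash
python3 go.py .6542,-.0122,.142,0
```

```text
t 13.5 tcp [ 0.6543 -0.0126  0.177 ] F [-0.1 -0.3 -1.6] M [0.08 0.05 0.  ] w 0.0174 j [-0.05  0.35  1.85  0.    0.94  1.52] zax [-0.e+00  1.e-04 -1.e+00] yaw 0.0
slide [-0.0001, -0.0004, 0.035] rot [-0.0001, 0.0, 0.0]
```

apply_moves(
  commands=[
    {"slide": [0, 0, 0.006], "rotation": [0, 0, 0], "claw": -1},
    {"slide": [0, 0, 0.012], "rotation": [0, 0, 0], "claw": -1},
    {"slide": [0, 0, 0.018], "rotation": [0, 0, 0], "claw": -1},
    {"slide": [0, 0, 0.024], "rotation": [0, 0, 0], "claw": -1},
    {"slide": [0, 0, 0.03], "rotation": [0, 0, 0], "claw": -1},
    {"slide": [0, 0, 0.034], "rotation": [0, 0, 0], "claw": -1},
    {"slide": [0, 0, 0.034], "rotation": [0, 0, 0], "claw": -1},
    {"slide": [0, 0, 0.034], "rotation": [0, 0, 0], "claw": -1},
  ],
)

```text
time: 14.17
tcp_pos: [0.6542, -0.0126, 0.1428]
ee_rot: [-3.141, -0.0, 0.0]
wrist_force: [0.1, 0.8, -0.8]
width: 0.0175
```

apply_moves(
  commands=[
    {"slide": [0, 0, 0.001], "rotation": [0, 0, 0], "claw": -0.25},
    {"slide": [0, 0, 0.001], "rotation": [0, 0, 0], "claw": -0.25},
    {"slide": [0, 0, 0.001], "rotation": [0, 0, 0], "claw": -0.25},
    {"slide": [0, 0, 0.001], "rotation": [0, 0, 0], "claw": -0.25},
    {"slide": [0, 0, -0.03], "rotation": [0, 0, 0], "claw": -0.25},
    {"slide": [0, 0, -0.06], "rotation": [0, 0, 0], "claw": -0.25},
    {"slide": [0, 0, -0.1], "rotation": [0, 0, 0], "claw": -0.25},
    {"slide": [0, 0, -0.12], "rotation": [0, 0, 0], "claw": -0.25},
  ],
)

```text
time: 14.83
tcp_pos: [0.6555, -0.0127, 0.2677]
ee_rot: [3.141, -0.0, 0.007]
wrist_force: [0.6, 0.4, 1.4]
width: 0.0344
```

```bash
python3 go.py .4549,-.0565,.26,1.657 
```

```text
t 14.83 tcp [ 0.6555 -0.0127  0.2677] F [0.6 0.4 1.4] M [-0.01  0.    0.01] w 0.0344 j [-0.06  0.25  1.8   0.    1.09  1.52] zax [ 4.3e-03 -1.0e-04 -1.0e+00] yaw -0.0
slide [-0.2006, 0.0438, 0.0069] rot [0.0036, -0.0032, -1.657]
```

apply_moves(
  commands=[
    {"slide": [-0.198, 0.043, 0.005], "rotation": [0, 0, -1.657], "claw": 0},
    {"slide": [-0.198, 0.043, 0.005], "rotation": [0, 0, -1.657], "claw": 0},
    {"slide": [-0.198, 0.043, 0.005], "rotation": [0, 0, -1.657], "claw": 0},
    {"slide": [-0.198, 0.043, 0.005], "rotation": [0, 0, -1.657], "claw": 0},
    {"slide": [-0.198, 0.043, 0.005], "rotation": [0, 0, -1.657], "claw": 0},
    {"slide": [-0.198, 0.043, 0.005], "rotation": [0, 0, -1.657], "claw": 0},
    {"slide": [-0.198, 0.043, 0.005], "rotation": [0, 0, -1.657], "claw": 0},
    {"slide": [-0.198, 0.043, 0.005], "rotation": [0, 0, -1.657], "claw": 0},
  ],
)

```text
time: 15.5
tcp_pos: [0.4559, -0.0558, 0.2586]
ee_rot: [2.752, 1.514, 0.002]
wrist_force: [0.3, 0.7, 1.1]
width: 0.0455
```

```bash
python3 go.py .4549,-.0565,.2,1.657 
```

```text
t 15.5 tcp [ 0.4559 -0.0558  0.2586] F [0.3 0.7 1.1] M [ 0.   -0.05 -0.01] w 0.0455 j [-0.17 -0.08  2.18  0.    1.04  0.39] zax [ 1.5e-03 -1.0e-04 -1.0e+00] yaw 1.0056
slide [-0.0012, -0.0006, 0.0586] rot [0.0015, -0.0003, -0.6514]
```

apply_moves(
  commands=[
    {"slide": [0, 0, 0], "rotation": [0, 0, -0.64], "claw": 0},
    {"slide": [0, 0, 0], "rotation": [0, 0, -0.64], "claw": 0},
    {"slide": [0, 0, 0], "rotation": [0, 0, -0.64], "claw": 0},
    {"slide": [0, 0, 0], "rotation": [0, 0, -0.64], "claw": 0},
    {"slide": [0, 0, 0], "rotation": [0, 0, -0.64], "claw": 0},
    {"slide": [0, 0, 0.03], "rotation": [0, 0, -0.64], "claw": 0},
    {"slide": [0, 0, 0.058], "rotation": [0, 0, -0.64], "claw": 0},
    {"slide": [0, 0, 0.058], "rotation": [0, 0, -0.64], "claw": 0},
  ],
)

```text
time: 16.17
tcp_pos: [0.4538, -0.0552, 0.1963]
ee_rot: [-2.14, -2.294, 0.004]
wrist_force: [-0.6, -0.2, -1.4]
width: 0.0455
```

```bash
python3 go.py .4549,-.0565,.13,1.657
python3 - <<'E'
from station import imaging
import cv2
a=imaging.snapshot("scene"); b=imaging.snapshot("top")
cv2.imwrite("pics/s7.png",cv2.resize(a[120:260,190:330,::-1],None,fx=4.2,fy=4.2,interpolation=cv2.INTER_CUBIC))
cv2.imwrite("pics/t7.png",cv2.resize(b[140:260,200:320,::-1],None,fx=4.9,fy=4.9,interpolation=cv2.INTER_CUBIC))
E
```

```text
t 16.17 tcp [ 0.4538 -0.0552  0.1963] F [-0.6 -0.2 -1.4] M [-0.02 -0.02  0.02] w 0.0455 j [-0.17  0.01  2.22  0.    0.91 -0.24] zax [-0.0053  0.0011 -1.    ] yaw 1.64
slide [-0.0014, 0.0014, 0.0663] rot [-0.0052, -0.0015, -0.017]
```

View pics/s7.png

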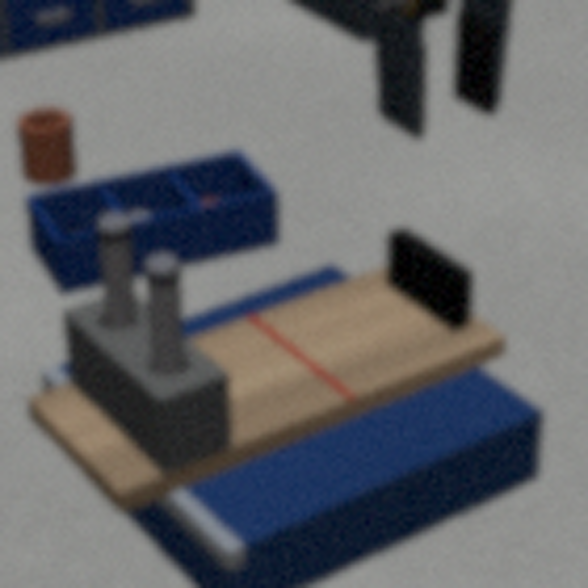

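View pics/t7.png

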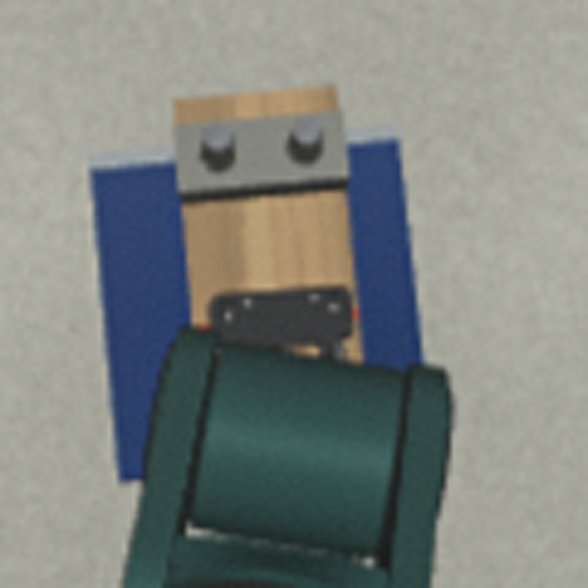

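Both pins stand in the holder, and the board hasn't moved. The jaws are above and astride the handle, so I descend and grip it.

apply_moves(
  commands=[
    {"slide": [-0.0014, 0.001, 0.02], "rotation": [0, 0, -0.014], "claw": 0},
    {"slide": [-0.0014, 0.001, 0.06], "rotation": [0, 0, -0.014], "claw": 0},
    {"slide": [-0.0014, 0.001, 0.06], "rotation": [0, 0, -0.014], "claw": 0},
    {"slide": [-0.0014, 0.001, 0.06], "rotation": [0, 0, -0.014], "claw": 0},
    {"slide": [-0.0014, 0.001, 0.06], "rotation": [0, 0, -0.014], "claw": 0},
  ],
)

```text
time: 16.68
tcp_pos: [0.4585, -0.0571, 0.1423]
ee_rot: [2.126, 2.311, 0.002]
wrist_force: [-0.6, -0.2, 0.4]
width: 0.0452
```

```bash
python3 go.py .4549,-.0565,.072,1.657
python3 - <<'E'
from station import imaging
import cv2
a=imaging.snapshot("scene")
cv2.imwrite("pics/s8.png",cv2.resize(a[130:230,240:340,::-1],None,fx=5.9,fy=5.9,interpolation=cv2.INTER_CUBIC))
E
```

```text
t 16.68 tcp [ 0.4585 -0.0571  0.1423] F [-0.6 -0.2  0.4] M [-0.04 -0.1  -0.02] w 0.0452 j [-0.17  0.11  2.24  0.    0.79 -0.26] zax [ 1.9e-03 -2.0e-04 -1.0e+00] yaw 1.6538
slide [0.001, -0.0037, 0.0703] rot [0.0019, 0.0003, -0.0032]
```

View pics/s8.png

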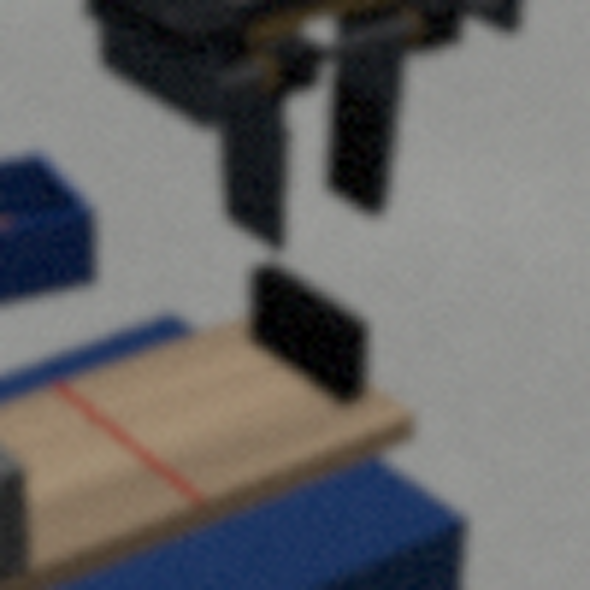

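apply_moves(
  commands=[
    {"slide": [0.001, -0.003, 0.02], "rotation": [0, 0, -0.003], "claw": 0},
    {"slide": [0.001, -0.003, 0.045], "rotation": [0, 0, -0.003], "claw": 0},
    {"slide": [0.001, -0.003, 0.062], "rotation": [0, 0, -0.003], "claw": 0},
    {"slide": [0.001, -0.003, 0.069], "rotation": [0, 0, -0.003], "claw": 0},
    {"slide": [0.001, -0.003, 0.069], "rotation": [0, 0, -0.003], "claw": 0},
    {"slide": [0.001, -0.003, 0.069], "rotation": [0, 0, -0.003], "claw": 0},
  ],
)

```text
time: 17.23
tcp_pos: [0.4552, -0.0564, 0.0724]
ee_rot: [2.123, 2.314, 0.001]
wrist_force: [0.1, 0.0, -0.6]
width: 0.0456
```

```bash
python3 go.py .4549,-.0565,.072,1.657
python3 - <<'E'
from station import imaging
import cv2
a=imaging.snapshot("scene")
cv2.imwrite("pics/s9.png",cv2.resize(a[130:230,240:340,::-1],None,fx=5.9,fy=5.9,interpolation=cv2.INTER_CUBIC))
E
```

```text
t 17.23 tcp [ 0.4552 -0.0564  0.0724] F [ 0.1  0.  -0.6] M [-0.02 -0.1  -0.05] w 0.0456 j [-0.17  0.25  2.26  0.    0.63 -0.26] zax [ 1.4e-03 -1.0e-04 -1.0e+00] yaw 1.6569
slide [-0.0001, -0.0003, 0.0004] rot [0.0014, 0.0002, -0.0001]
```

View pics/s9.png

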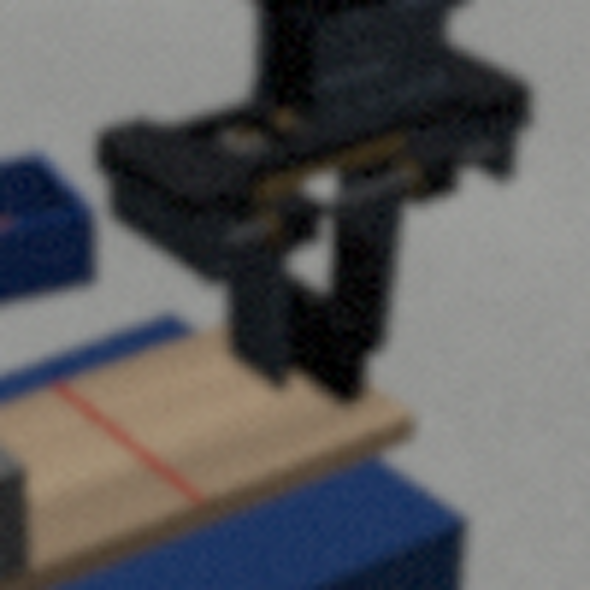

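The handle bar sits between the fingers, so I close.

apply_moves(
  commands=[
    {"slide": [0, 0, 0], "rotation": [0, 0, 0], "claw": -1},
    {"slide": [0, 0, 0], "rotation": [0, 0, 0], "claw": -1},
    {"slide": [0, 0, 0], "rotation": [0, 0, 0], "claw": -1},
    {"slide": [0, 0, 0], "rotation": [0, 0, 0], "claw": -1},
    {"slide": [0, 0, 0], "rotation": [0, 0, 0], "claw": -1},
    {"slide": [0, 0, 0], "rotation": [0, 0, 0], "claw": -1},
    {"slide": [0, 0, 0], "rotation": [0, 0, 0], "claw": -1},
  ],
)

```text
time: 17.87
tcp_pos: [0.4545, -0.0562, 0.0713]
ee_rot: [2.123, 2.315, 0.001]
wrist_force: [0.0, 0.4, 5.3]
width: 0.0139
```

```bash
python3 go.py .4549,-.0565,.072,1.657
```

```text
t 17.87 tcp [ 0.4545 -0.0562  0.0713] F [0.  0.4 5.3] M [ 0.02  0.09 -0.01] w 0.0139 j [-0.17  0.25  2.26  0.    0.63 -0.26] zax [ 4.e-04  1.e-04 -1.e+00] yaw 1.6571
slide [-0.0003, 0.0003, -0.0007] rot [0.0004, -0.0, 0.0001]
```

apply_moves(
  commands=[
    {"slide": [0, 0.004, 0], "rotation": [0, 0, 0], "claw": -1},
    {"slide": [0, 0.009, 0], "rotation": [0, 0, 0], "claw": -1},
    {"slide": [0, 0.015, 0], "rotation": [0, 0, 0], "claw": -1},
    {"slide": [0, 0.021, 0], "rotation": [0, 0, 0], "claw": -1},
    {"slide": [0, 0.027, 0], "rotation": [0, 0, 0], "claw": -1},
    {"slide": [0, 0.033, 0], "rotation": [0, 0, 0], "claw": -1},
    {"slide": [0, 0.038, 0], "rotation": [0, 0, 0], "claw": -1},
    {"slide": [0, 0.04, 0], "rotation": [0, 0, 0], "claw": -1},
  ],
)

```text
time: 18.53
tcp_pos: [0.4937, -0.0527, 0.0712]
ee_rot: [-2.122, -2.314, 0.002]
wrist_force: [-14.4, -2.0, 23.2]
width: 0.0141
```

```bash
python3 go.py .4549,-.0565,.072,1.657
```

```text
t 18.53 tcp [ 0.4937 -0.0527  0.0712] F [-14.4  -2.   23.2] M [-0.32  2.16 -0.  ] w 0.0141 j [-0.15  0.3   2.19 -0.    0.66 -0.24] zax [-2.e-03  2.e-04 -1.e+00] yaw 1.6572
slide [-0.0004, -0.039, -0.0007] rot [-0.002, -0.0004, 0.0002]
```

apply_moves(
  commands=[
    {"slide": [0, 0, -0.0003], "rotation": [0, 0, 0], "claw": -1},
    {"slide": [0, 0, -0.0005], "rotation": [0, 0, 0], "claw": -1},
    {"slide": [0, 0, -0.0005], "rotation": [0, 0, 0], "claw": -1},
  ],
)

```text
time: 18.78
tcp_pos: [0.4939, -0.0527, 0.0714]
ee_rot: [-2.123, -2.315, 0.0]
wrist_force: [0.3, 0.5, -2.4]
width: 0.0136
```

```bash
python3 go.py .4549,-.0565,.072,1.657
```

```text
t 18.78 tcp [ 0.4939 -0.0527  0.0714] F [ 0.3  0.5 -2.4] M [-0.09  0.17 -0.04] w 0.0136 j [-0.15  0.3   2.19  0.    0.65 -0.24] zax [-3.e-04  2.e-04 -1.e+00] yaw 1.657
slide [-0.0004, -0.0392, -0.0006] rot [-0.0003, -0.0002, -0.0]
```

apply_moves(
  commands=[
    {"slide": [0, 0.004, 0.0001], "rotation": [0, 0, 0], "claw": -1},
    {"slide": [0, 0.009, 0.0001], "rotation": [0, 0, 0], "claw": -1},
    {"slide": [0, 0.015, 0.0001], "rotation": [0, 0, 0], "claw": -1},
    {"slide": [0, 0.021, 0.0001], "rotation": [0, 0, 0], "claw": -1},
    {"slide": [0, 0.027, 0.0001], "rotation": [0, 0, 0], "claw": -1},
    {"slide": [0, 0.033, 0.0001], "rotation": [0, 0, 0], "claw": -1},
    {"slide": [0, 0.038, 0.0001], "rotation": [0, 0, 0], "claw": -1},
    {"slide": [0, 0.04, 0.0001], "rotation": [0, 0, 0], "claw": -1},
  ],
)

```text
time: 19.45
tcp_pos: [0.5347, -0.0493, 0.0714]
ee_rot: [-2.124, -2.315, -0.0]
wrist_force: [-3.3, 0.3, -0.8]
width: 0.0138
```

```bash
python3 go.py .4549,-.0565,.072,1.657
```

```text
t 19.45 tcp [ 0.5347 -0.0493  0.0714] F [-3.3  0.3 -0.8] M [-0.12  0.83 -0.09] w 0.0138 j [-0.14  0.35  2.11  0.    0.68 -0.22] zax [ 0.e+00  2.e-04 -1.e+00] yaw 1.6571
slide [-0.0003, -0.0801, -0.0007] rot [0.0001, -0.0001, 0.0001]
```

apply_moves(
  commands=[
    {"slide": [0, 0.004, 0.0001], "rotation": [0, 0, 0], "claw": -1},
    {"slide": [0, 0.009, 0.0001], "rotation": [0, 0, 0], "claw": -1},
    {"slide": [0, 0.015, 0.0001], "rotation": [0, 0, 0], "claw": -1},
    {"slide": [0, 0.021, 0.0001], "rotation": [0, 0, 0], "claw": -1},
    {"slide": [0, 0.027, 0.0001], "rotation": [0, 0, 0], "claw": -1},
    {"slide": [0, 0.032, 0.0001], "rotation": [0, 0, 0], "claw": -1},
    {"slide": [0, 0.034, 0.0001], "rotation": [0, 0, 0], "claw": -1},
    {"slide": [0, 0.034, 0.0001], "rotation": [0, 0, 0], "claw": -1},
  ],
)

```text
time: 20.12
tcp_pos: [0.5687, -0.0464, 0.0714]
ee_rot: [2.123, 2.314, 0.001]
wrist_force: [1.7, -0.1, -3.0]
width: 0.0138
```

```bash
python3 go.py .4549,-.0565,.072,1.657
python3 - <<'E'
from station import imaging
import cv2
a=imaging.snapshot("scene"); b=imaging.snapshot("top")
cv2.imwrite("pics/raw_s10.png",a[:,:,::-1]); cv2.imwrite("pics/raw_t10.png",b[:,:,::-1])
cv2.imwrite("pics/s10.png",cv2.resize(a[150:270,180:330,::-1],None,fx=5,fy=5,interpolation=cv2.INTER_CUBIC))
cv2.imwrite("pics/t10.png",cv2.resize(b[120:240,200:310,::-1],None,fx=5,fy=5,interpolation=cv2.INTER_CUBIC))
E
```

```text
t 20.12 tcp [ 0.5687 -0.0464  0.0714] F [ 1.7 -0.1 -3. ] M [0.02 0.21 0.01] w 0.0138 j [-0.12  0.39  2.05  0.    0.7  -0.21] zax [ 1.2e-03  1.0e-04 -1.0e+00] yaw 1.657
slide [-0.0003, -0.1143, -0.0008] rot [0.0012, 0.0, 0.0]
```

View pics/s10.png

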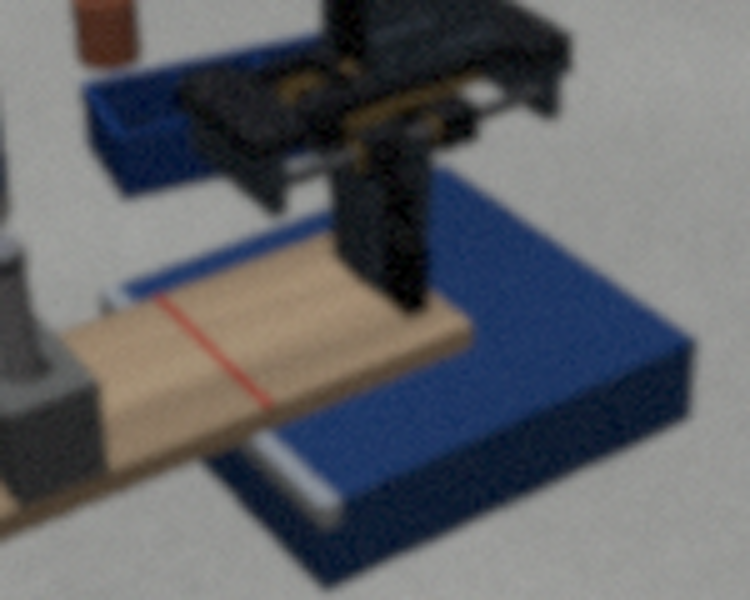

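View pics/t10.png

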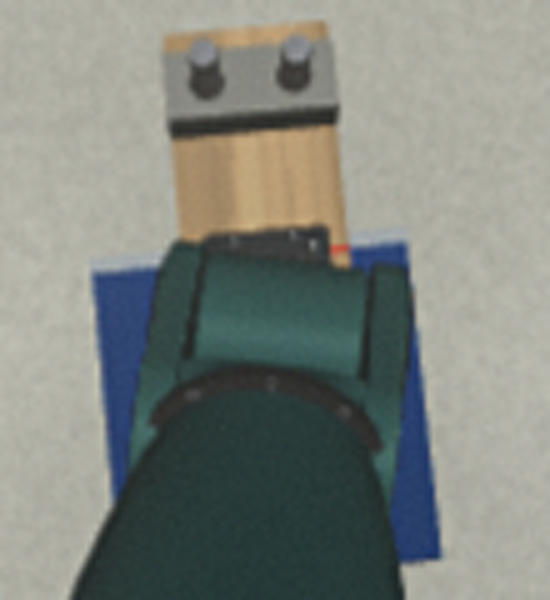

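```bash
python3 - <<'E'
import cv2
a=cv2.imread("pics/raw_s10.png"); b=cv2.imread("pics/raw_t10.png")
cv2.imwrite("pics/s11.png",cv2.resize(cv2.convertScaleAbs(a[215:270,215:265],alpha=1.6),None,fx=11,fy=11,interpolation=cv2.INTER_CUBIC))
cv2.imwrite("pics/t11.png",cv2.resize(b[155:185,210:290],None,fx=9.5,fy=9.5,interpolation=cv2.INTER_CUBIC))
E
```

```text
(no output)
```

View pics/s11.png

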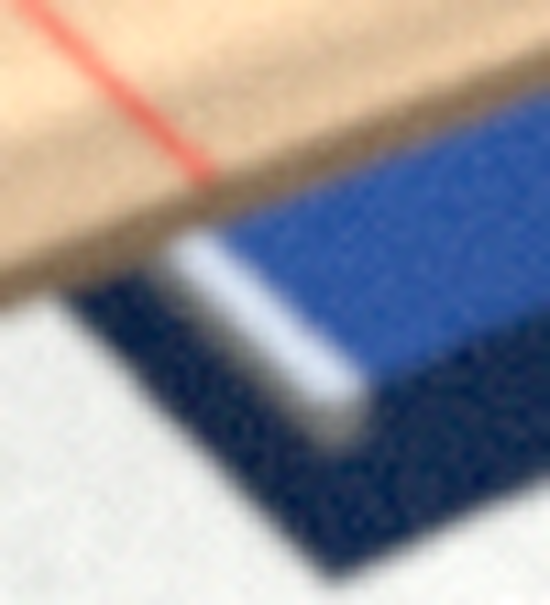

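View pics/t11.png

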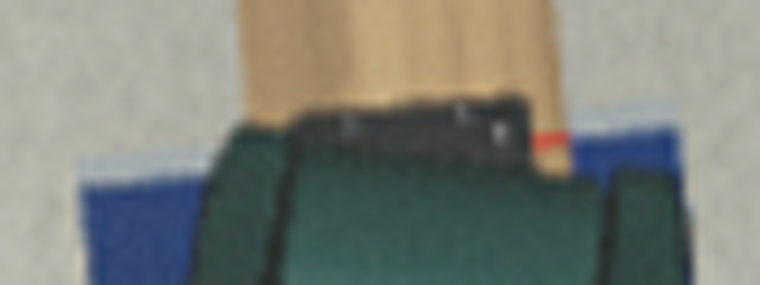

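```bash
python3 - <<'E'
from h import *
T=lambda u,v:np.array([210+(u+.5)/9.5-.5,155+(v+.5)/9.5-.5])
S=lambda u,v:np.array([215+(u+.5)/11-.5,215+(v+.5)/11-.5])
l=onz("top",T(78,160),.05);r=onz("top",T(677,105),.05);print("top edge",l,r,"len",np.linalg.norm(l-r),"mid",(l+r)/2,"yaw",np.arctan2(*(l-r)[[0,1]]*[-1,1]))
d=(l-r)/np.linalg.norm(l-r); n=np.array([d[1],-d[0]])
m=onz("top",T(552,142),.064); print("mark top",m,"dist beyond edge",(m-r)[:2]@n)
s1=onz("scene",S(163,252),.05);s2=onz("scene",S(315,408),.05);print("scene edge",s1,s2)
print("inner",onz("scene",S(215,230),.05),onz("scene",S(368,382),.05))
m2=onz("scene",S(207,180),.064);print("mark scene",m2); d2=(s2-s1)/np.linalg.norm(s2-s1);n2=np.array([d2[1],-d2[0]])
print((m2-s2)[:2]@n2,(m2-s2)[:2]@n,"yaw",np.arctan2(-d2[0],d2[1]))
# expected by odometry: red line
print("scene vs top edge:", (s2-r)[:2]@n,(s1-r)[:2]@n)
E
```

```text
top edge [0.66711194 0.07714936 0.05      ] [ 0.68545941 -0.1318025   0.05      ] len 0.20975583377744877 mid [ 0.67628567 -0.02732657  0.05      ] yaw 0.08758253922627032
mark top [ 0.66984277 -0.08749253  0.064     ] dist beyond edge -0.01168096037063712
scene edge [0.67224252 0.01482493 0.05      ] [0.66769468 0.07554018 0.05      ]
inner [0.65939579 0.01360068 0.05      ] [0.654662   0.07373908 0.05      ]
mark scene [0.6607146  0.01388826 0.064     ]
-0.011565676213408189 -0.01234605959103455 yaw 0.07476468445710008
scene vs top edge: 0.0004397544567859832 -0.00034064362340743837
```

Both cameras put the red line about 12 mm short of the edge, and square to it. I'll slide the last 12 mm.

apply_moves(
  commands=[
    {"slide": [0, 0.003, 0.0001], "rotation": [0, 0, 0], "claw": -1},
    {"slide": [0, 0.006, 0.0001], "rotation": [0, 0, 0], "claw": -1},
    {"slide": [0, 0.009, 0.0001], "rotation": [0, 0, 0], "claw": -1},
    {"slide": [0, 0.011, 0.0001], "rotation": [0, 0, 0], "claw": -1},
    {"slide": [0, 0.012, 0.0001], "rotation": [0, 0, 0], "claw": -1},
    {"slide": [0, 0.012, 0.0002], "rotation": [0, 0, 0], "claw": -1},
    {"slide": [0, 0.012, 0.0002], "rotation": [0, 0, 0], "claw": -1},
  ],
)

```text
time: 20.8
tcp_pos: [0.5796, -0.0454, 0.0713]
ee_rot: [-2.124, -2.315, 0.0]
wrist_force: [-6.1, -0.7, 4.8]
width: 0.0137
```

```bash
python3 go.py
python3 - <<'E'
from station import imaging
import cv2
a=imaging.snapshot("scene"); b=imaging.snapshot("top")
cv2.imwrite("pics/raw_s12.png",a[:,:,::-1]); cv2.imwrite("pics/raw_t12.png",b[:,:,::-1])
a=a[:,:,::-1];b=b[:,:,::-1]
cv2.imwrite("pics/s12.png",cv2.resize(cv2.convertScaleAbs(a[215:270,215:265],alpha=1.6),None,fx=11,fy=11,interpolation=cv2.INTER_CUBIC))
cv2.imwrite("pics/s13.png",cv2.resize(a[130:280,150:330],None,fx=4,fy=4,interpolation=cv2.INTER_CUBIC))
cv2.imwrite("pics/t12.png",cv2.resize(b[115:185,210:290],None,fx=8,fy=8,interpolation=cv2.INTER_CUBIC))
E
python3 go.py
```

```text
t 20.8 tcp [ 0.5796 -0.0454  0.0713] F [-6.1 -0.7  4.8] M [-0.09  1.05  0.08] w 0.0137 j [-0.12  0.41  2.02  0.    0.71 -0.2 ] zax [-2.e-04  1.e-04 -1.e+00] yaw 1.657
t 20.9 tcp [ 0.5796 -0.0454  0.0713] F [-5.4 -0.4  6.2] M [-0.08  1.06 -0.04] w 0.0139 j [-0.12  0.41  2.02  0.    0.71 -0.2 ] zax [-1.e-04  1.e-04 -1.e+00] yaw 1.657
```

View pics/s12.png

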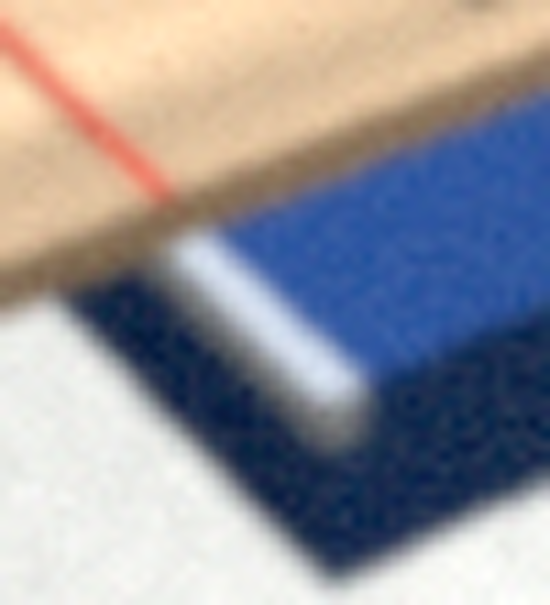

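View pics/s13.png

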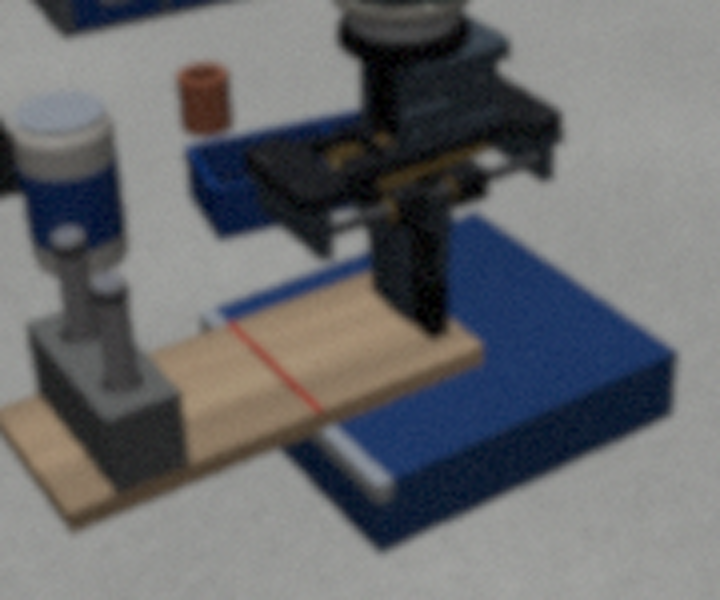

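View pics/t12.png

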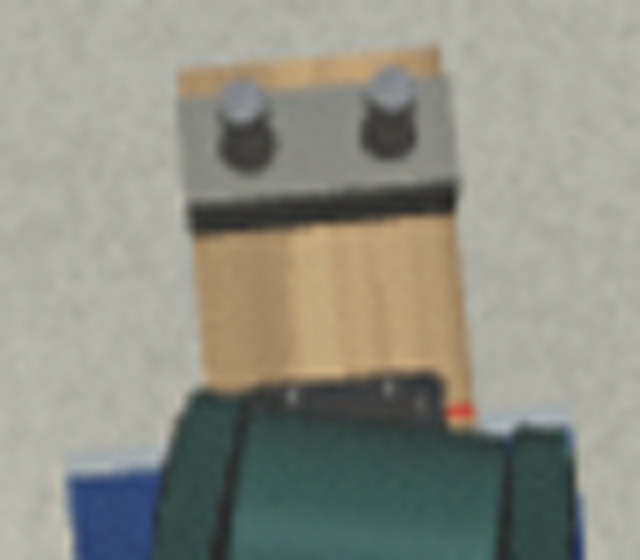

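```bash
python3 - <<'E'
from h import *
T=lambda u,v:np.array([210+(u+.5)/8-.5,115+(v+.5)/8-.5])
S=lambda u,v:np.array([215+(u+.5)/11-.5,215+(v+.5)/11-.5])
r=np.array([.68546,-.1318]); n=np.array([np.cos(.0876),np.sin(.0876)])
print((onz("top",T(460,411),.064)[:2]-r)@n,(onz("scene",S(167,197),.064)[:2]-r)@n)
S3=lambda u,v:np.array([150+(u+.5)/4-.5,130+(v+.5)/4-.5])
a=onz("scene",S3(229,321),.064);b=onz("scene",S3(320,412),.064);print("line len,yaw",np.linalg.norm(a-b),np.arctan2(-(b-a)[0],(b-a)[1]))
E
```

```text
0.00031868805897597983 -0.0020012427173423607
line len,yaw 0.1126190424275439 0.07818237325904509
```

apply_moves(
  commands=[
    {"slide": [0, 0, 0], "rotation": [0, 0, 0], "claw": -1},
    {"slide": [0, 0, 0], "rotation": [0, 0, 0], "claw": -1},
    {"slide": [0, 0, 0], "rotation": [0, 0, 0], "claw": -1},
    {"slide": [0, 0, 0], "rotation": [0, 0, 0], "claw": -1},
    {"slide": [0, 0, 0], "rotation": [0, 0, 0], "claw": -1},
    {"slide": [0, 0, 0], "rotation": [0, 0, 0], "claw": -1},
  ],
)

```text
time: 21.4
tcp_pos: [0.5796, -0.0454, 0.0713]
ee_rot: [-2.123, -2.315, 0.0]
wrist_force: [-5.8, 0.4, 6.2]
width: 0.0139
```

```bash
python3 go.py; python3 -c "
from station import manip; print(manip.job_done())"; python3 go.py
```

```text
t 21.4 tcp [ 0.5796 -0.0454  0.0713] F [-5.8  0.4  6.2] M [-0.03  1.06 -0.02] w 0.0139 j [-0.12  0.41  2.02  0.    0.71 -0.2 ] zax [-2.e-04  1.e-04 -1.e+00] yaw 1.657
the job is handed in; nothing more can be done
None
the job is handed in; nothing more can be done
```

Both steel pins are standing in the holder, and the board is out with its red line at the riser's front edge. I handed the job in at 21.4 s, still gripping the handle.

- **Pins:** I let go of both, and the pictures show them standing in their sockets. I never gripped or touched the brass pin.
- **Red line:** it lies +0.3 mm from the edge by the top camera and −2.0 mm by the scene camera. The 2 mm disagreement is about the calibration error, and the limit is 8 mm.
- **Squareness:** the red line is within about 0.01 rad of the edge, against a limit of 0.12 rad.
- **Level and hold:** the tool is vertical to within 0.0002 rad, and the last picture shows the board lying flat on the riser. The tool pose did not change over the last 0.5 s. The wrist reads about 6 N upward, so the board is being held down.
- **One slip on the way:** early in the slide the gripper pressed down harder than I meant, about 23 N at the wrist. I raised it 0.5 mm and carried on.

No check failed. I did not measure how far the bystanders may have moved, but the arm never went near them.

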